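# Fetch the ointment jar from behind the stock on the supply rack

### The arm

A 6-joint arm with a two-finger parallel gripper is mounted at the origin on the work surface. World frame = base frame: x ahead of the robot, y to its left, z up, the work surface at z = 0. Lengths are in m, angles in rad, forces in N, time in s.
With the tool pointing down it reaches from about 0.25 to 0.775 m from the base axis. Payload 4 kg.
Tool frame: the origin (TCP) lies midway between the tips of the shut fingers; the grasp point (between the pads) lies 19 mm behind it; z points along the fingers, y is the direction in which the jaws open and shut (so a half turn about z gives the same grasp; the last joint's range is limited). The gripper opens to 94 mm and grips with 3 to 60 N. Pads are 16 mm wide; open, the fingers measure 119 mm over their backs; the gripper's body (75 mm by 177 mm) begins 78 mm behind the grasp point.
Start: joints at [1.228, 0.087, 1.371, -0, 1.684, -0.103], TCP at [0.131, 0.534, 0.206] pointing down, gripper open.
Joint ranges: [-3.1, 3.1], [-0.76, 2.03], [0.27, 2.55], [-1.08, 4.22], [0.17, 2.65], [-2.57, 2.57]. Speed limits (rad/s): [2.79, 2.79, 3.14, 3.14, 3.14, 3.14].

### API

Orientations are given as [roll, pitch, yaw] about the fixed x, y, z axes, in that order (R = Rz(yaw) Ry(pitch) Rx(roll)).
In Python, from bench import robot gives the robot as it stands.
- The arm moves only by the tool drive_tool, never from a script. Its argument "series" is a list that holds one entry, the list of rows, each a list of 7 numbers: the turn, a rotation vector about the tool's x, y, z in rad, then the shift along the tool's x, y, z in cm, then the opening in per cent of the stroke, from 0 (shut) to 100 (fully open). In form: [[[rx, ry, rz, tx, ty, tz, fingers], ...]]. A call has 1 to 20 rows; each row is the pose to reach, as a shift and turn from the pose measured when the call began, along the tool's axes at that moment; what a row does not reach only later rows make up. A row lasts 1/10 s, in which the tool goes at most 50 mm and 8.59 degrees, less where a joint would pass 70% of its speed; a pose out of reach is approached as far as the arm can. A call with a gripper value outside its range is refused whole. The fingers move at their own pace and stop on an object; the grip force is fixed at half the most. Time passes only in rows, so rows that repeat a pose let the fingers close. It gives the time, the measured TCP pose, the force and the opening at its end, in the units of the state.
- robot.get_obs(): the state, without advancing time (a new reading comes with each control period).
- robot.snapshot(name): name is "scene" or "top" or "wrist"; returns a dict with "img" (420x560x3 uint8, blue, green, red), "depth" (420x560 float32, m along the optical axis (not along the pixel's ray), 0 where there is no reading), "vertical_fov" (degrees; the focal length in pixels is half the picture's height over the tangent of half this angle, whatever the lens; pixels are square), "cx", "cy" (the principal point, pixels), "rvec" (rotation vector, rad) and "tvec" (3), from world to camera coordinates, as OpenCV has them. Camera axes: x right, y down, z forward; pixel columns grow to the right and rows downward; lengths in m; the calibration is good to about 2 mm. The wrist camera is an equidistant fisheye: a pixel r from the principal point sees the ray r / f radians off the axis. A picture is of the moment at which its call begins.
- robot.close_job(): hands the job in, once; it reports no verdict.
The state is a dict: "time": time; "joint_positions": joint angles; "qvel": joint speeds; "joint_torque": joint torques, N m; "tool_pos": TCP position; "ee_rot": TCP orientation; "wrist_force": force on the tool from outside, world axes, zero at the start; "wrist_torque": the same for the moment, N m; "width": finger opening in m.
Only numpy, scipy, OpenCV 4.12 (cv2) and the standard library are available. Lean on these libraries where they do the work, as an engineer would, in place of code of your own. Each camera call takes 0.05 s, during which the arm holds its last target.

### The job

The dressing tray still needs the ointment jar, which is hemmed in on the supply rack by the bottle, the canister and the carton. Stand those three aside on the empty steel tray, then set the jar upright in the empty compartment of the dressing tray, and then put the bottle, the canister and the carton each back on the rack in the very place where it stood before. Keep everything upright and leave the tape roll and the little steel cup on the rack undisturbed.

Things in the scene. Friction and masses are not known exactly. Their poses are not given: they have to be found in the camera images.
- jar_center (a point): The ointment jar: squat round amber jar with a flat black lid, 56 mm across (glass 54 mm, lid the top 16 mm), 52 mm high, about 0.2 kg, loose. Point at its centre, 26 mm above its underside; z up. At the start it stands at the back of the rack in the middle, 2 to 16 mm from each of its neighbours and about 10 mm from the back board.
- bottle_center (a point): The bottle: round white plastic, straight body 56 mm across up to 118 mm, then a shoulder and a narrow grey cap (24 mm across); 145 mm high in all, about 0.35 kg, loose. Point on its axis at half height, 72.5 mm above its underside; z up. Grip it high on the body, about 105 mm up. Bottle, canister and carton stand left, right and in front of the jar, in any order.
- canister_center (a point): The canister: straight and round, 58 mm across, whitish with a flat grey lid (the top 17 mm, equally wide) that has a 3 mm high white flap; 135 mm high, about 0.3 kg, loose. Point on its axis at half height, 67.5 mm above its underside; z up. Grip it near its top, about 112 mm up.
- carton_center (a point): The carton: upright brown cardboard box with a pale band, 50 mm along its x, 60 mm along its y, 140 mm high, about 0.16 kg, loose, roughly square to the rack. Point at its centre, 70 mm above its underside; z up. Grip it across its x (50 mm) near its top, about 117 mm up.
- rack: The fixed white rack, 170 (x) by 240 mm (y). Origin on the counter under its centre, x to the back, z up. Its floor is 12 mm above the counter; back board 60 mm high (face at x = 73 mm), side boards 40 mm high (at y = +-112 mm), a thin rod along the open front (19 mm high). The three tall things stand near (35, 67), (35, -67) and (-27, 0) mm, the jar near (35, 0) mm.
- steel_tray: The side area: empty flat stainless steel tray, fixed, 154 mm along its x by 214 mm along its y inside a rim 12 mm high (with a flat edge about 10 mm wide beyond it); its floor is 3 mm above the counter. Origin on the counter under its centre; z up. It lies to the left or the right of the rack, nearer the robot.
- jar_place (a point): Middle of the floor of the empty compartment of the fixed grey dressing tray, 3 mm above the counter; axes along its sides, z up. It is 80 (x) by 90 mm (y), walls 18 mm above the counter, the tray's near-left one seen from the robot. Behind it (+x) stands a steel bowl 31 mm high, to its right lie dressing packs and forceps. The tray lies on the other side from the steel tray.
- tape_center (a point): Bystander: grey tape roll lying flat near the left front corner of the rack, 48 mm across, 24 mm high, loose. Point at its centre, 12 mm above its underside.
- cup_center (a point): Bystander: small open steel cup near the right front corner of the rack, 50 mm across at the rim, 32 mm high, loose. Point on its axis at half height, 16 mm above its underside.

How it is judged:
On the way, in this order (a step that is already met when the one before it is completed fails the run):
1. bottle, canister and carton all stand upright on the steel tray, the jar still in its place on the rack (x of bottle_center in the frame of steel_tray between -0.075 and 0.075 m and y of bottle_center in the frame of steel_tray between -0.105 and 0.105 m and z of bottle_center in the frame of steel_tray below 0.0815 m and angle between each of bottle_center, canister_center, carton_center's own z axis and vertical below 0.12 rad and x of canister_center in the frame of steel_tray between -0.075 and 0.075 m and y of canister_center in the frame of steel_tray between -0.105 and 0.105 m and z of canister_center in the frame of steel_tray below 0.0765 m and x of carton_center in the frame of steel_tray between -0.075 and 0.075 m and y of carton_center in the frame of steel_tray between -0.105 and 0.105 m and z of carton_center in the frame of steel_tray below 0.079 m and distance of jar_center from where it was at the start of the episode below 0.03 m), for 0.2 s.
2. the jar stands upright on the floor of the empty compartment of the dressing tray (x of jar_center in the frame of jar_place between -0.018 and 0.018 m and y of jar_center in the frame of jar_place between -0.022 and 0.022 m and z of jar_center in the frame of jar_place below 0.031 m and angle between jar_center's own z axis and vertical below 0.1 rad), for 0.2 s.
At the end, for the whole second after the job is handed in: The jar stands upright on the floor of the dressing tray's empty compartment; bottle, canister and carton each stand upright on the rack within 15 mm of where they stood at the start; all released and at rest (all of step 2 and distance of each of bottle_center, canister_center, carton_center from where it was at the start of the episode below 0.015 m and angle between each of bottle_center, canister_center, carton_center's own z axis and vertical below 0.1 rad and linear speed of each of bottle, canister, carton, jar below 0.02 m/s); the robot touches nothing.
It fails at once if the jar, bottle, canister or carton is tipped over (more than about 35 degrees) (angle between any of bottle_center, canister_center, carton_center, jar_center's own z axis and vertical above 0.6 rad).
It fails at once if the tape roll or the steel cup is moved more than 30 mm (distance of any of tape_center, cup_center from where it was at the start of the episode above 0.03 m).
It also fails if it takes over 141 s, if anything falls off the work surface, if the arm or the gripper's body presses on something with over 40 N, if the wrist force passes 120 N, or if a joint passes its speed limit or range.

## Working session

There is one attempt and no reset: what is moved stays moved. The work goes in short steps, Python scripts to look and compute and a tool call to move; the robot and the scene stay as the last step left them, time stands still between calls to the robot, and variables do not carry over. Pictures are saved under pics/ and viewed, and the job is handed in when it is done.

Besides the shell and the picture viewer there is one more tool, called after "Emit:" as name([rows], argument=value, ...), one row to a line, values as JSON. drive_tool: Moves the arm, as the interface text tells. Its arguments: {"type":"object","properties":{"series":{"type":"array","items":{"type":"array","items":{"type":"array","items":{"type":"number"}}}}},"required":["series"]}

```bash
ls; mkdir -p pics; python3 - <<'E'
from bench import robot
import cv2,numpy as np
print(robot.get_obs())
for n in ["scene","top","wrist"]:
    s=robot.snapshot(n); cv2.imwrite(f"pics/{n}0.png",s["img"]); np.savez(f"{n}0.npz",**s)
    print(n,s["vertical_fov"],s["cx"],s["cy"],s["rvec"],s["tvec"])
E
```

```text
pics
{'time': 0.0, 'joint_positions': array([ 1.22790823e+00,  8.79591751e-02,  1.37223004e+00, -1.47898723e-05,
        1.68360313e+00, -1.03099481e-01]), 'qvel': array([ 0.00092947,  0.00063354, -0.00015301,  0.0004186 , -0.00145056,
        0.00050256]), 'joint_torque': array([ 1.25067862e-03, -3.40174878e+01, -3.02436054e+01,  7.18907034e-02,
        3.26660858e-02, -1.75419564e-04]), 'tool_pos': array([0.13044862, 0.53374545, 0.20431419]), 'ee_rot': array([-3.13940313e+00, -2.11764086e-04,  2.90180216e+00]), 'wrist_force': array([ 0.28313576,  0.40201628, -0.0523623 ]), 'wrist_torque': array([-0.00101102, -0.06065646,  0.03312632]), 'width': 0.09413881469676547}
scene 53.92265382778752 282.37610442024356 210.1805615532817 [ 2.42458327  0.92176345 -0.2486758 ] [-0.41315416 -0.25229203  1.1755864 ]
top 52.12816957750061 272.0093938469903 209.23269074041244 [ 2.18411777 -2.14370307  0.12852668] [0.01063795 0.55335016 0.88920315]
wrist 65.70646984690485 277.54232332790156 214.16667960220957 [-2.31692251 -1.81836881 -0.21791886] [-0.55014645 -0.02563688  0.38914031]
```

View pics/scene0.png

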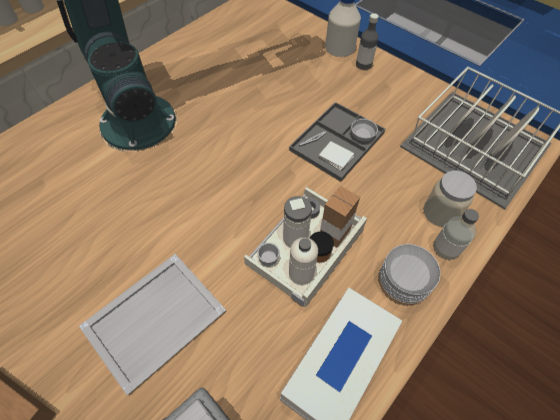

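View pics/top0.png

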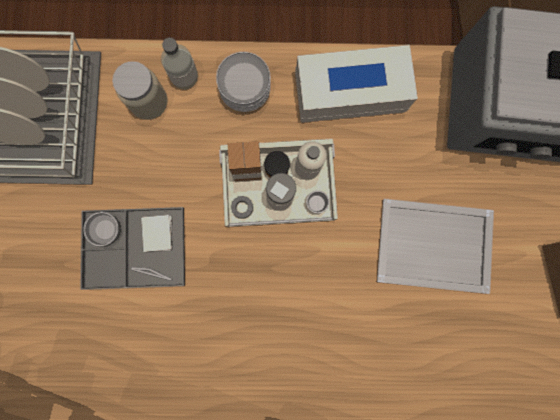

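View pics/wrist0.png

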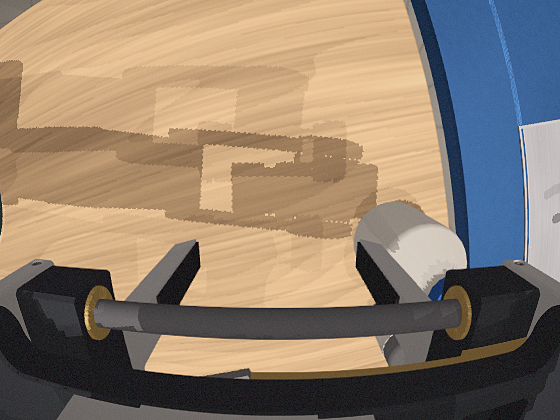

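The carton stands on the left (243,160 in the top view), the bottle on the right (312,158) and the canister in front (281,190). The jar's black lid is at (277,165). The steel tray is on the right (436,246), and the empty compartment is near-left (104,269).

```bash
cat > h.py <<'E'
import numpy as np,cv2
from scipy.spatial.transform import Rotation as Ro
def cam(s):
    f=210/np.tan(np.radians(float(s["vertical_fov"]))/2)
    R=Ro.from_rotvec(np.ravel(s["rvec"])).as_matrix(); t=np.ravel(s["tvec"])
    return f,R,t,float(s["cx"]),float(s["cy"])
def cloud(s):
    f,R,t,cx,cy=cam(s); d=s["depth"]
    v,u=np.mgrid[:d.shape[0],:d.shape[1]]
    P=np.stack([(u-cx)/f*d,(v-cy)/f*d,d],-1)
    return (P-t)@R
def ray(s,uv,z):
    f,R,t,cx,cy=cam(s); uv=np.atleast_2d(uv).astype(float)
    D=np.c_[(uv[:,0]-cx)/f,(uv[:,1]-cy)/f,np.ones(len(uv))]@R
    C=-R.T@t
    return C+D*((z-C[2])/D[:,2])[:,None]
def proj(s,X):
    f,R,t,cx,cy=cam(s); p=np.atleast_2d(X)@R.T+t
    return np.c_[p[:,0]/p[:,2]*f+cx,p[:,1]/p[:,2]*f+cy]
E
python3 - <<'E'
from h import *
s=dict(np.load("top0.npz")); P=cloud(s)
print("C",-cam(s)[1].T@cam(s)[2])
P[s["depth"]==0]=np.nan
for n,(r0,r1,c0,c1) in dict(rack=(125,240,210,345)).items():
    Z=P[r0:r1,c0:c1]
    for r in range(0,r1-r0,5): print(r+r0,(Z[r,::5,2]*1000).round(0))
im=s["img"]
cv2.imwrite("pics/rackz.png",cv2.resize(im[125:240,210:350],None,fx=5,fy=5,interpolation=cv2.INTER_CUBIC))
cv2.imwrite("pics/trayz.png",cv2.resize(im[190:300,370:505],None,fx=5,fy=5,interpolation=cv2.INTER_CUBIC))
cv2.imwrite("pics/dressz.png",cv2.resize(im[195:300,70:195],None,fx=5,fy=5,interpolation=cv2.INTER_CUBIC))
E
```

```text
C [0.44746374 0.02345967 0.94668773]
125 [ 1. -1. -1.  1.  2. -2. -2.  0.  0.  1. -2. -3.  2. -0.  2.  3.  2. -0.
  2.  1. -0.  2.  0.  0.  2. -0.  1.]
130 [ 3.  1. -2.  3.  1. -1.  1.  1. -1.  0. -2.  1. -1. -2. -2.  1.  1. -0.
 -1.  0. -2.  1.  3.  3.  0.  2.  2.]
135 [-4. -4.  1. -1. -0. -0. -0.  4.  2. -2.  1.  1. -1.  2.  0.  1.  1.  1.
 -0. -0.  1. -3. -0.  2. -2. -1.  2.]
140 [ 0.  0.  1.  1.  0.  0.  2. -0. -2.  1. -0.  3. -3.  2. -1.  2. -1. -0.
  3. -1. 61. 59. 62. 62. 61. -0.  3.]
145 [  2.   2.  -1.  61. 150. 152. 154. 154. 152. 151.  59.  59.  57.  58.
  60.  59.  61.  61.  60. 137. 143. 137. 136.  55.  52.   1.   1.]
150 [ -1.   1.  40.  60. 153. 153. 154. 154. 152. 150.  43.  38.  36.  33.
  34.  33.  31.  27. 131. 140. 157. 157. 139. 134.  42.   1.   4.]
155 [  2.   2.  40.  40. 153. 153. 151. 151. 151. 150. 112.  16.  62.  64.
  63.  65.  12.  12. 137. 140. 157. 157. 142. 138.  41.  -1.   1.]
160 [ -0.  -5.  43.  39. 153. 151. 151. 150. 152. 155. 152.  66.  66.  64.
  63.  66.  14.  nan 131. 139. 139. 142. 141. 132.  42.  -2.   5.]
165 [  0.   0.   2.  42. 152. 151. 
[... 1232 characters left out ...]
 42.  nan]
210 [ 1.  0.  1. 41. 10. 36. 13. 12. 36. 13. 12. 12. 11. 13. 26. 12. 13. 15.
 11. 12. 14. 18. 19. 44. 13. 41.  2.]
215 [-4.  0.  1. 41. 11. 34. 36. 36. 20. 15. 11. 11. 12. 13. 12. 12. 13. 10.
 13. 11. 12. 14. 12. 13. 13. 42. -0.]
220 [ 2.  1.  4. 39. 11. 14. 11. 11. 12. 15. 11. 12. 13. 10. 21. 21. 19. 24.
 19. 20. 20. 20. 20. 17. 13. 14. -1.]
225 [ 4. -1.  6. 43. 16. 18. 19. 12. 10.  7.  1. -3. -1. -3.  1.  2.  3. -1.
  4.  1. -2.  1.  1. -3.  1.  1. -0.]
230 [-1. -4.  0. -0. -1. -1.  0. -0.  2.  1.  1.  3.  4.  4.  1.  1.  0.  2.
  1. -3.  1.  1.  0.  1.  1.  0. -2.]
235 [ 3. -1. -1. -1. -1.  2. -0.  0.  2. -0. -1. -1. -4. -2. -2.  2.  2. -1.
  1. -0. -0.  1.  1.  2. -3.  1.  2.]
```

View pics/rackz.png

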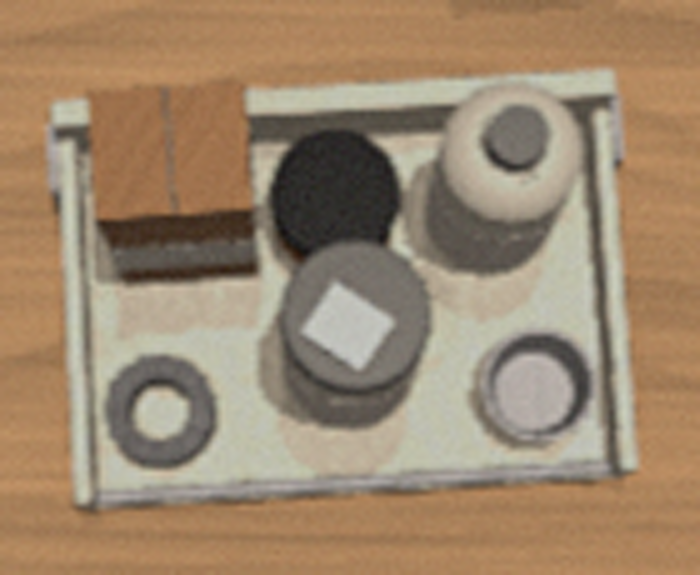

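View pics/trayz.png

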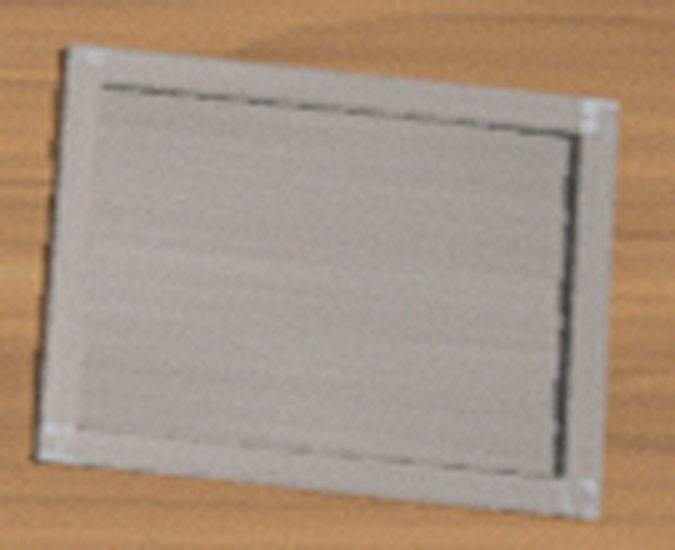

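View pics/dressz.png

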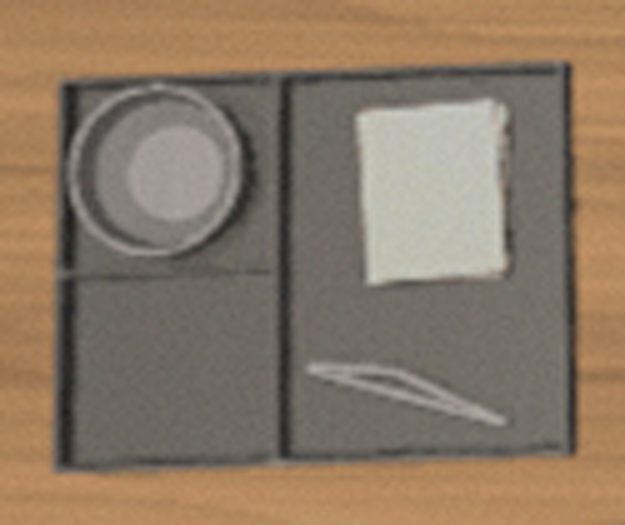

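```bash
cat > meas.py <<'E'
from h import *
def run(top):
    P=cloud(top); z=P[...,2]; im=top["img"].astype(int); out={}
    def reg(mask,zz,box,circ=True):
        m=np.zeros(mask.shape,np.uint8); r0,r1,c0,c1=box; m[r0:r1,c0:c1]=mask[r0:r1,c0:c1]
        m=cv2.morphologyEx(m,cv2.MORPH_CLOSE,np.ones((3,3),np.uint8))
        n,l,st,ce=cv2.connectedComponentsWithStats(m); k=1+np.argmax(st[1:,4])
        mm=(l==k).astype(np.uint8)
        c=max(cv2.findContours(mm,0,1)[0],key=cv2.contourArea)[:,0]
        X=ray(top,c,zz)[:,:2]
        v,u=np.nonzero(mm); A=ray(top,np.c_[u,v],zz)[:,:2]
        return X,A
    return P,z,im,reg
E
python3 - <<'E'
from meas import *
for n in ["top","scene"]:
    s=dict(np.load(n+"0.npz")); P,z,im,reg=run(s)
    bx={"top":(130,230,215,345),"scene":(180,310,240,370)}[n]
    x,y=P[...,0],P[...,1]
    hsum=im.sum(-1)
    sp=im.max(-1)-im.min(-1)
    ok=s["depth"]>0
    def show(nm,m,zz):
        X,A=reg(m&ok,zz,bx)
        (c,r)=cv2.minEnclosingCircle((X*1000).astype(np.float32)); rect=cv2.minAreaRect((X*1000).astype(np.float32))
        print(n,nm,"mean",(A.mean(0)*1000).round(1),"N",len(A),"circ",np.round(c,1),round(r,1),"rect",np.round(rect[0],1),np.round(rect[1],1),round(rect[2],1))
    brown=(im[...,2]-im[...,0]>40)
    show("carton",(z>.142)&brown&(z<.165),.152)
    show("canister",(z>.135)&(z<.158)&~brown&(np.hypot(x-.50,y+0)<.2)&(hsum<800),.147) if 0 else None
    for nm,m,zz in [("canister",(z>.138)&(z<.156)&~brown,.147),("cap",(z>.150)&(z<.165)&(sp<25)&(hsum<400),.157),("jar",(hsum<140)&(z>.055)&(z<.075),.064)]:
        show(nm,m,zz)
# depth-cloud means
s=dict(np.load("top0.npz")); P,z,im,reg=run(s)
def pc(uv): return (np.nanmedian(P[uv[1]-1:uv[1]+2,uv[0]-1:uv[0]+2].reshape(-1,3),0)*1000).round(1)
E
```

```text
top carton mean [641.7  76.6] N 813 circ [642.   76.6] 37.7 rect [641.6  76.5] [50.2 59.4] 5.2
top canister mean [580.2   4.7] N 730 circ [580.3   4.8] 29.1 rect [580.5   5.1] [56.3 56.5] 46.2
top cap mean [648.3 -54.6] N 124 circ [648.2 -54.6] 12.2 rect [648.5 -54.7] [23.2 20.7] 0.5
top jar mean [647.4  14.1] N 454 circ [645.4  13.1] 27.7 rect [647.1  13.4] [51.3 48.2] 1.2
scene carton mean [644.9  77.6] N 581 circ [644.6  78. ] 37.5 rect [645.4  78. ] [51.4 60.3] 5.0
scene canister mean [585.8   4.2] N 550 circ [585.9   4.4] 30.8 rect [584.9   5. ] [56.  59.1] 41.3
scene cap mean [652.7 -54.8] N 116 circ [652.6 -54.6] 13.0 rect [652.9 -55.3] [21.3 24. ] 40.1
scene jar mean [652.3  17.4] N 354 circ [650.8  12.7] 29.1 rect [652.6  17.9] [44.5 55.9] 62.1
```

```bash
python3 - <<'E'
from h import *
# tray outer corners from zoom (x5 offset 370,190), z ~ .012
for n in ["top"]:
    s=dict(np.load(n+"0.npz")); P=cloud(s)
    c=np.array([[68,45],[615,100],[597,518],[38,460]])/5+[370,190]-.4
    X=ray(s,c,.012); print("tray",(X*1000).round(1),X.mean(0).round(4), np.degrees(np.arctan2(X[0,0]-X[1,0],X[0,1]-X[1,1])))
    c=np.array([[62,270],[284,270],[284,458],[60,466]])/5+[70,195]-.4
    X=ray(s,c,.018); print("comp",(X*1000).round(1),X.mean(0).round(4))
    c=np.array([[62,83],[570,66],[573,452],[58,468]])/5+[70,195]-.4
    X=ray(s,c,.018); print("dress outer",(X*1000).round(1),np.degrees(np.arctan2(X[0,0]-X[1,0],X[0,1]-X[1,1])))
    c=np.array([[50,105],[615,70]])/5+[210,125]-.4
    X=ray(s,c,.06);print("rackback",X.round(4))
    c=np.array([[80,505],[632,470]])/5+[210,125]-.4
    X=ray(s,c,.04);print("rackfront",X.round(4))
    for u,v in [(500,130),(470,100),(480,150),(330,100),(245,85),(245,108),(135,80),(178,60),(355,112)]:
        print((u,v),np.nanmedian(P[v-2:v+3,u-2:u+3].reshape(-1,3),0).round(3))
s=dict(np.load("scene0.npz"))
cv2.imwrite("pics/sc_tray.png",cv2.resize(s["img"][240:400,70:240],None,fx=4,fy=4,interpolation=cv2.INTER_CUBIC))
cv2.imwrite("pics/sc_dress.png",cv2.resize(s["img"][90:190,280:395],None,fx=5,fy=5,interpolation=cv2.INTER_CUBIC))
E
```

```text
tray [[ 583.5 -223.3   12. ]
 [ 563.7 -463.6   12. ]
 [ 382.6 -448.5   12. ]
 [ 402.9 -208.3   12. ]] [ 0.4832 -0.3359  0.012 ] 4.713256549751855
comp [[461.7 427.8  18. ]
 [463.5 332.5  18. ]
 [383.8 328.   18. ]
 [378.7 422.9  18. ]] [0.4219 0.3778 0.018 ]
dress outer [[542.5 433.4  18. ]
 [554.1 213.3  18. ]
 [388.5 205.1  18. ]
 [377.8 423.7  18. ]] -3.020577908259827
rackback [[ 0.6831  0.1343  0.06  ]
 [ 0.703  -0.1046  0.06  ]]
rackfront [[ 0.5154  0.1185  0.04  ]
 [ 0.5347 -0.1151  0.04  ]]
(500, 130) [ 0.692 -0.398  0.176]
(470, 100) [ 0.769 -0.368  0.126]
(480, 150) [ 0.689 -0.425  0.043]
(330, 100) [ 0.778 -0.095  0.085]
(245, 85) [0.821 0.084 0.052]
(245, 108) [0.775 0.084 0.041]
(135, 80) [0.799 0.301 0.12 ]
(178, 60) [0.845 0.218 0.114]
(355, 112) [ 0.77  -0.157  0.037]
```

View pics/sc_tray.png

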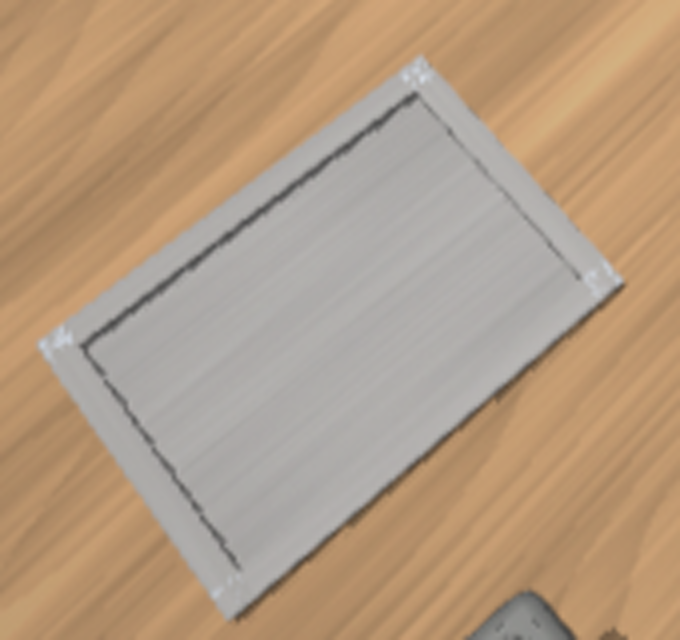

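View pics/sc_dress.png

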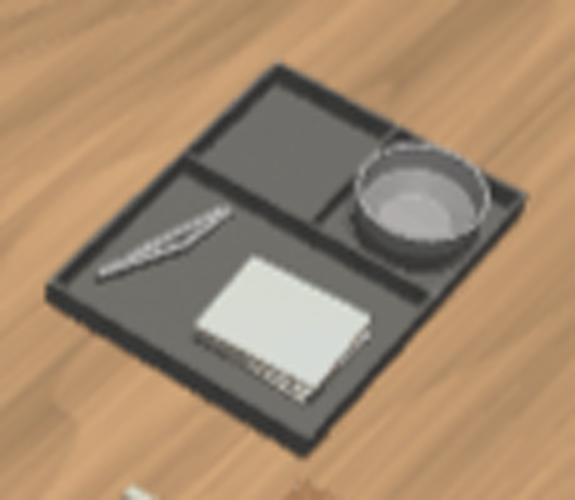

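```bash
python3 - <<'E'
from h import *
s=dict(np.load("scene0.npz"))
c=np.array([[278,66],[400,128],[316,220],[189,157]])/5+[280,90]-.4
X=ray(s,c,.018); print("comp",(X*1000).round(1),X.mean(0).round(4))
c=np.array([[418,57],[38,345],[235,620],[623,284]])/4+[70,240]-.4
X=ray(s,c,.012); print("tray",(X*1000).round(1),X.mean(0).round(4))
c=np.array([[420,98],[85,348],[240,568],[582,278]])/4+[70,240]-.4
X=ray(s,c,.003); print("tray floor",(X*1000).round(1),X.mean(0).round(4))
E
```

```text
comp [[381.7 424.3  18. ]
 [464.  431.2  18. ]
 [471.  342.2  18. ]
 [389.  332.3  18. ]] [0.4264 0.3825 0.018 ]
tray [[ 404.7 -207.6   12. ]
 [ 385.7 -445.2   12. ]
 [ 566.8 -459.1   12. ]
 [ 586.7 -223.2   12. ]] [ 0.4859 -0.3338  0.012 ]
tray floor [[ 420.5 -222.1    3. ]
 [ 400.1 -430.8    3. ]
 [ 546.6 -444.1    3. ]
 [ 565.1 -233.8    3. ]] [ 0.4831 -0.3327  0.003 ]
```

```bash
cat > plan.py <<'E'
from h import *
from bench import robot
import sys
def plan(*wps):
    o=robot.get_obs(); R0=Ro.from_euler("xyz",o["ee_rot"]); p0=np.array(o["tool_pos"])
    print("t",round(o["time"],2),"tcp",p0.round(4),"rpy",np.round(o["ee_rot"],4),"w",round(o["width"],4),"F",np.round(o["wrist_force"],1),"j",np.round(o["joint_positions"],2))
    for x,y,z,yaw in wps:
        R=Ro.from_euler("xyz",[np.pi,0,yaw])
        rv=(R0.inv()*R).as_rotvec(); d=R0.inv().apply(np.array([x,y,z])-p0)*100
        print((x,y,z),"rv",rv.round(3),"cm",d.round(2),"rows min",max(np.linalg.norm(d)/5,np.degrees(np.linalg.norm(rv))/8.59).round(1))
if __name__=="__main__":
    a=[float(v) for v in sys.argv[1:]]; plan(*[a[i:i+4] for i in range(0,len(a),4)])
E
python3 plan.py .583 .0046 .25 1.658
```

```text
t 0.15 tcp [0.1305 0.5339 0.2046] rpy [-3.1399e+00 -1.0000e-04  2.9018e+00] w 0.0942 F [-0.3 -0.1 -0.1] j [ 1.23  0.09  1.37 -0.    1.68 -0.1 ]
(0.583, 0.0046, 0.25) rv [-2.000e-03  1.000e-03  1.244e+00] cm [-56.52 -40.67  -4.48] rows min 14.0
```

Emit:
drive_tool([
  [[0,0,0.1,-2,-2,-4.5,100],[0,0,0.2,-7,-5,-4.5,100],[0,0,0.3,-12,-8,-4.5,100],[0,0,0.4,-16,-12,-4.5,100],[0,0,0.5,-20,-15,-4.5,100],[0,0,0.6,-24,-18,-4.5,100],[0,0,0.7,-28,-20,-4.5,100],[0,0,0.8,-32,-23,-4.5,100],[0,0,0.9,-36,-26,-4.5,100],[0,0,1.0,-40,-29,-4.5,100],[0,0,1.1,-44,-32,-4.5,100],[0,0,1.2,-48,-35,-4.5,100],[-0.002,0.001,1.244,-52,-37.5,-4.5,100],[-0.002,0.001,1.244,-55,-39.5,-4.5,100],[-0.002,0.001,1.244,-56.5,-40.7,-4.5,100],[-0.002,0.001,1.244,-56.5,-40.7,-4.5,100],[-0.002,0.001,1.244,-56.5,-40.7,-4.5,100]],
])

```text
time: 1.85
tool_pos: [0.5823, 0.0045, 0.2495]
ee_rot: [-3.14, -0.001, 1.657]
wrist_force: [-0.3, 0.3, 0.3]
width: 0.0939
```

```bash
python3 - <<'E'
from h import *
from bench import robot
s=robot.snapshot("wrist"); cv2.imwrite("pics/w1.png",s["img"]); np.savez("w1.npz",**s)
f,R,t,cx,cy=cam(s); f=210/np.radians(float(s["vertical_fov"])/2); print(-R.T@t, R[2],f)
E
python3 plan.py .583 .0046 .105 1.658
```

```text
[0.57791622 0.07251425 0.42898421] [ 0.01982383 -0.23329747 -0.97220333] 366.2383240427295
t 1.9 tcp [0.5821 0.0052 0.25  ] rpy [-3.1411e+00 -1.0000e-03  1.6584e+00] w 0.0941 F [0.  0.6 0.4] j [-0.09  0.16  1.21  0.    1.78 -0.18]
(0.583, 0.0046, 0.105) rv [-0.    -0.001  0.   ] cm [-0.08  0.09 14.5 ] rows min 2.9
```

View pics/w1.png

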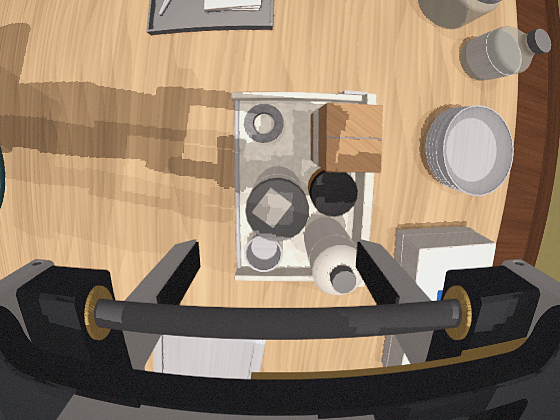

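The wrist view shows the canister lid at about (277,208), the bottle cap (343,278), the jar lid (333,192) and the carton top (355,138). I'll cast rays from this view as a third check.

```bash
cat >> h.py <<'E'
def wray(s,uv,z):
    f,R,t,cx,cy=cam(s); uv=np.atleast_2d(uv).astype(float)-[cx,cy]
    r=np.linalg.norm(uv,axis=1)+1e-9; th=r/f
    D=np.c_[uv*(np.sin(th)/r)[:,None],np.cos(th)]@R
    C=-R.T@t
    return C+D*((z-C[2])/D[:,2])[:,None]
E
python3 - <<'E'
from h import *
s=dict(np.load("w1.npz")); im=s["img"]
cv2.imwrite("pics/w1z.png",cv2.resize(im[85:300,225:390],None,fx=3.4,fy=2.7*3.4/2.7 if 0 else 2.7,interpolation=cv2.INTER_CUBIC))
# lid edges by eye
for nm,uv,z in [("canister L/R/T/B",[[246,208],[308,208],[277,178],[277,238]],.147),("cap",[[330,278],[355,278],[343,265],[343,292]],.157),("jar",[[309,192],[357,192],[333,170],[333,216]],.064),("carton top",[[326,104],[382,105],[381,172],[326,165]],.152)]:
    X=wray(s,uv,z)*1000; print(nm,X[:,:2].round(1).tolist(),X.mean(0)[:2].round(1))
E
```

```text
canister L/R/T/B [[555.2, 8.1], [610.2, 12.8], [580.4, 37.1], [585.1, -17.4]] [582.7  10.1]
cap [[637.0, -49.0], [660.8, -47.6], [647.2, -35.2], [651.7, -62.9]] [649.2 -48.7]
jar [[618.9, 13.9], [674.9, 19.2], [643.6, 41.7], [650.0, -11.7]] [646.9  15.8]
carton top [[616.2, 105.1], [665.6, 111.1], [671.3, 52.1], [621.2, 52.8]] [643.6  80.3]
```

View pics/w1z.png

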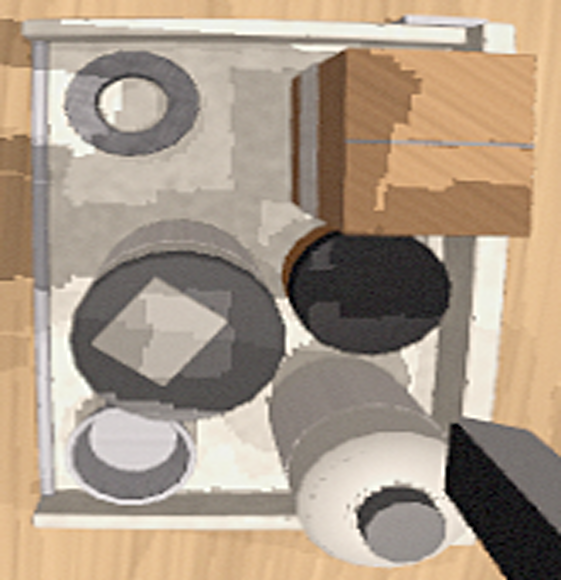

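Emit:
drive_tool([
  [[0,0,0,0,0.1,3,100],[0,0,0,0,0.1,7,100],[0,0,0,0,0.1,10.5,100],[0,0,0,0,0.1,13,100],[0,0,0,0,0.1,14.5,100],[0,0,0,0,0.1,14.5,100],[0,0,0,0,0.1,14.5,100],[0,0,0,0,0.1,14.5,0],[0,0,0,0,0.1,14.5,0],[0,0,0,0,0.1,14.5,0],[0,0,0,0,0.1,14.5,0],[0,0,0,0,0.1,14.5,0],[0,0,0,0,0.1,14.5,0],[0,0,0,0,0.1,14.5,0]],
])

```text
time: 3.3
tool_pos: [0.5829, 0.0053, 0.1052]
ee_rot: [-3.141, -0.001, 1.658]
wrist_force: [-0.6, 0.4, 1.4]
width: 0.0577
```

```bash
python3 plan.py .583 .0046 .105 1.658 .583 .006 .205 1.658 .479 -.403 .205 1.658 .479 -.403 .098 1.658; python3 - <<'E'
from h import *
from bench import robot
s=robot.snapshot("wrist"); cv2.imwrite("pics/w2.png",s["img"])
E
```

```text
t 3.3 tcp [0.5829 0.0053 0.1052] rpy [-3.1409e+00 -1.0000e-03  1.6583e+00] w 0.0577 F [-0.6  0.4  1.4] j [-0.09  0.2   1.44  0.    1.5  -0.18]
(0.583, 0.0046, 0.105) rv [-0.001 -0.001  0.   ] cm [-0.07  0.    0.02] rows min 0.0
(0.583, 0.006, 0.205) rv [-0.001 -0.001  0.   ] cm [ 0.08  0.01 -9.98] rows min 2.0
(0.479, -0.403, 0.205) rv [-0.001 -0.001  0.   ] cm [-39.76 -13.93 -10.01] rows min 8.7
(0.479, -0.403, 0.098) rv [-0.001 -0.001  0.   ] cm [-39.77 -13.92   0.69] rows min 8.4
```

View pics/w2.png

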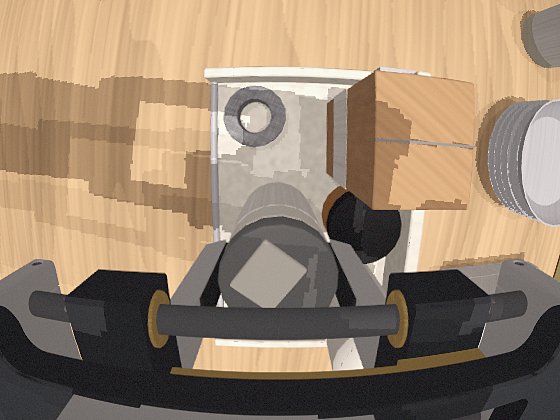

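Emit:
drive_tool([
  [[0,0,0,0,0,-1,0],[0,0,0,0,0,-3.5,0],[0,0,0,0,0,-7,0],[0,0,0,-0.5,-0.2,-9.5,0],[0,0,0,-2,-1,-10,0],[0,0,0,-5,-2,-10,0],[0,0,0,-9,-3.2,-10,0],[0,0,0,-13,-4.5,-10,0],[0,0,0,-17,-6,-10,0],[0,0,0,-21,-7.3,-10,0],[0,0,0,-25,-8.7,-10,0],[0,0,0,-29,-10.1,-10,0],[0,0,0,-33,-11.5,-10,0],[0,0,0,-36,-12.6,-10,0],[0,0,0,-38.5,-13.5,-10,0],[0,0,0,-39.7,-13.9,-9.5,0],[0,0,0,-39.7,-13.9,-8,0],[0,0,0,-39.7,-13.9,-5,0],[0,0,0,-39.7,-13.9,-2,0],[0,0,0,-39.7,-13.9,-0.5,0]],
])

```text
time: 5.35
tool_pos: [0.4777, -0.3988, 0.1046]
ee_rot: [-3.136, -0.008, 1.66]
wrist_force: [-0.5, 0.9, -3.4]
width: 0.0581
```

```bash
python3 plan.py .479 -.403 .0965 1.658  .6495 -.0535 .25 1.658
```

```text
t 5.35 tcp [ 0.4777 -0.3988  0.1046] rpy [-3.136  -0.0079  1.6599] w 0.0581 F [-0.5  0.9 -3.4] j [-0.79  0.29  1.33  0.    1.53 -0.88]
(0.479, -0.403, 0.0965) rv [-0.006 -0.008  0.002] cm [-0.43  0.1   0.8 ] rows min 0.2
(0.6495, -0.0535, 0.25) rv [-0.006 -0.008  0.002] cm [ 32.98  20.11 -14.39] rows min 8.2
```

Emit:
drive_tool([
  [[-0.005,-0.008,0,-0.4,0.1,0.4,0],[-0.005,-0.008,0,-0.4,0.1,0.8,0],[-0.005,-0.008,0,-0.4,0.1,0.8,0],[-0.005,-0.008,0,-0.4,0.1,0.8,0],[-0.005,-0.008,0,-0.4,0.1,0.8,0]],
])

```text
time: 5.85
tool_pos: [0.4797, -0.4032, 0.0979]
ee_rot: [3.14, 0.002, 1.66]
wrist_force: [-1.0, 0.1, -2.0]
width: 0.0579
```

```bash
python3 plan.py .479 -.403 .0965 1.658  .6495 -.0535 .25 1.658
```

```text
t 5.85 tcp [ 0.4797 -0.4032  0.0979] rpy [3.1402e+00 2.1000e-03 1.6600e+00] w 0.0579 F [-1.   0.1 -2. ] j [-0.79  0.3   1.34 -0.    1.5  -0.88]
(0.479, -0.403, 0.0965) rv [0.001 0.002 0.002] cm [ 0.03 -0.07  0.14] rows min 0.0
(0.6495, -0.0535, 0.25) rv [0.001 0.002 0.002] cm [ 33.29  20.05 -15.26] rows min 8.3
```

Emit:
drive_tool([
  [[0,0,0,0,0,0.15,0],[0,0,0,0,0,0.15,0],[0,0,0,0,0,0.15,100],[0,0,0,0,0,0.15,100],[0,0,0,0,0,0.15,100],[0,0,0,0,0,0.15,100],[0,0,0,0,0,-2,100],[0,0,0,0,0,-6,100],[0,0,0,0,0,-10,100],[0,0,0,1,0.6,-14,100],[0,0,0,5,3,-15.2,100],[0,0,0,9,5.4,-15.2,100],[0,0,0,13,7.8,-15.2,100],[0,0,0,17,10.2,-15.2,100],[0,0,0,21,12.6,-15.2,100],[0,0,0,25,15,-15.2,100],[0,0,0,29,17.5,-15.2,100],[0,0,0,32,19.3,-15.2,100],[0,0,0,33.3,20.1,-15.2,100],[0,0,0,33.3,20.1,-15.2,100]],
])

```text
time: 7.85
tool_pos: [0.6504, -0.0518, 0.2491]
ee_rot: [3.141, 0.002, 1.663]
wrist_force: [0.2, -0.3, 0.8]
width: 0.0938
```

```bash
python3 - <<'E'
from h import *
from bench import robot
s=robot.snapshot("top"); np.savez("top2.npz",**s); cv2.imwrite("pics/top2.png",s["img"])
E
python3 plan.py .6495 -.0535 .25 1.658 .6495 -.0535 .098 1.658
```

```text
t 7.9 tcp [ 0.6499 -0.0536  0.2492] rpy [3.1410e+00 3.0000e-03 1.6607e+00] w 0.094 F [ 0.3  0.9 -0.3] j [-0.17  0.32  1.01 -0.    1.81 -0.26]
(0.6495, -0.0535, 0.25) rv [0.001 0.003 0.003] cm [ 0.01 -0.04 -0.08] rows min 0.0
(0.6495, -0.0535, 0.098) rv [0.001 0.003 0.003] cm [ 0.06 -0.05 15.12] rows min 3.0
```

View pics/top2.png

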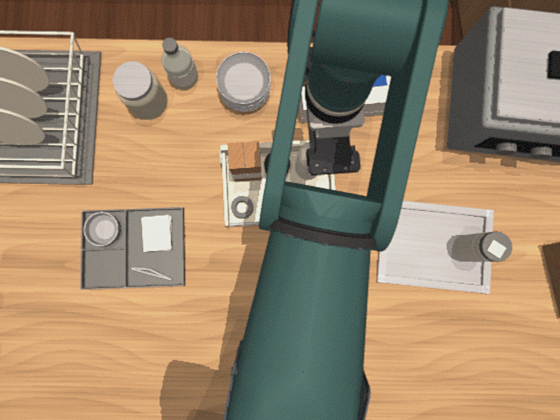

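The canister stands upright on the right side of the tray, with its lid at (496,246). Next is the bottle.

Emit:
drive_tool([
  [[0,0.002,0,0,0,3,100],[0,0.002,0,0,0,7,100],[0,0.002,0,0,0,11,100],[0,0.002,0,0,0,13.7,100],[0,0.002,0,0,0,15.1,100],[0,0.002,0,0,0,15.1,100],[0,0.002,0,0,0,15.1,100],[0,0.002,0,0,0,15.1,0],[0,0.002,0,0,0,15.1,0],[0,0.002,0,0,0,15.1,0],[0,0.002,0,0,0,15.1,0],[0,0.002,0,0,0,15.1,0],[0,0.002,0,0,0,15.1,0],[0,0.002,0,0,0,15.1,0]],
])

```text
time: 9.3
tool_pos: [0.6501, -0.0539, 0.0984]
ee_rot: [3.141, 0.001, 1.661]
wrist_force: [-0.9, 0.1, 0.8]
width: 0.0557
```

```bash
python3 plan.py .6495 -.0535 .198 1.658 .4845 -.335 .198 1.658 .4845 -.335 .089 1.658
```

```text
t 9.3 tcp [ 0.6501 -0.0539  0.0984] rpy [3.1409e+00 1.0000e-03 1.6609e+00] w 0.0557 F [-0.9  0.1  0.8] j [-0.17  0.35  1.27 -0.    1.52 -0.26]
(0.6495, -0.0535, 0.198) rv [0.001 0.001 0.003] cm [ 0.04 -0.04 -9.96] rows min 2.0
(0.4845, -0.335, 0.198) rv [0.001 0.001 0.003] cm [-26.51 -19.01  -9.94] rows min 6.8
(0.4845, -0.335, 0.089) rv [0.001 0.001 0.003] cm [-26.5  -19.02   0.96] rows min 6.5
```

Emit:
drive_tool([
  [[0,0,0,0,0,-1,0],[0,0,0,0,0,-3.5,0],[0,0,0,0,0,-7,0],[0,0,0,0,0,-9.5,0],[0,0,0,-1,-0.7,-10,0],[0,0,0,-3.5,-2.5,-10,0],[0,0,0,-7,-5,-10,0],[0,0,0,-10.5,-7.5,-10,0],[0,0,0,-14,-10,-10,0],[0,0,0,-17.5,-12.6,-10,0],[0,0,0,-21,-15.1,-10,0],[0,0,0,-24,-17.2,-10,0],[0,0,0,-26,-18.6,-10,0],[0,0,0,-26.5,-19,-10,0],[0,0,0,-26.5,-19,-8.5,0],[0,0,0,-26.5,-19,-5.5,0],[0,0,0,-26.5,-19,-2.5,0],[0,0,0,-26.5,-19,-0.5,0],[0,0,0,-26.5,-19,0.4,0],[0,0,0,-26.5,-19,0.8,0]],
])

```text
time: 11.3
tool_pos: [0.4841, -0.3331, 0.0894]
ee_rot: [-3.14, -0.002, 1.662]
wrist_force: [-3.4, 2.8, 6.6]
width: 0.0556
```

```bash
python3 plan.py .4845 -.335 .0895 1.658 .6435 .078 .25 1.66 
```

```text
t 11.3 tcp [ 0.4841 -0.3331  0.0894] rpy [-3.1396e+00 -1.6000e-03  1.6625e+00] w 0.0556 F [-3.4  2.8  6.6] j [-0.7   0.22  1.45 -0.    1.47 -0.79]
(0.4845, -0.335, 0.0895) rv [-0.002 -0.002  0.004] cm [-0.19  0.02 -0.01] rows min 0.0
(0.6435, 0.078, 0.25) rv [-0.002 -0.002  0.002] cm [ 39.51  19.6  -16.04] rows min 9.4
```

Emit:
drive_tool([
  [[0,0,0,0,0,0,100],[0,0,0,0,0,0,100],[0,0,0,0,0,0,100],[0,0,0,0,0,0,100],[0,0,0,0,0,-2,100],[0,0,0,0,0,-6,100],[0,0,0,0,0,-10,100],[0,0,0,1,0.5,-14,100],[0,0,0,5,2.5,-16,100],[0,0,0,9,4.5,-16,100],[0,0,0,13,6.4,-16,100],[0,0,0,17,8.4,-16,100],[0,0,0,21,10.4,-16,100],[0,0,0,25,12.4,-16,100],[0,0,0,29,14.4,-16,100],[0,0,0,33,16.4,-16,100],[0,0,0,37,18.4,-16,100],[0,0,0,39.5,19.6,-16,100],[0,0,0,39.5,19.6,-16,100],[0,0,0,39.5,19.6,-16,100]],
])

```text
time: 13.3
tool_pos: [0.6436, 0.0781, 0.2497]
ee_rot: [-3.14, -0.001, 1.663]
wrist_force: [0.2, -0.4, 0.2]
width: 0.0941
```

```bash
python3 - <<'E'
from h import *
from bench import robot
s=robot.snapshot("wrist"); np.savez("w3.npz",**s); cv2.imwrite("pics/w3.png",s["img"])
E
python3 plan.py .6435 .078 .25 1.66 .6435 .078 .110 1.66
```

```text
t 13.35 tcp [0.6435 0.0772 0.2499] rpy [-3.1399e+00 -9.0000e-04  1.6620e+00] w 0.0939 F [ 0.7  0.5 -0.2] j [ 0.03  0.31  1.02  0.    1.81 -0.06]
(0.6435, 0.078, 0.25) rv [-0.002 -0.001  0.002] cm [ 0.08  0.01 -0.01] rows min 0.0
(0.6435, 0.078, 0.11) rv [-0.002 -0.001  0.002] cm [ 0.06  0.03 13.99] rows min 2.8
```

View pics/w3.png

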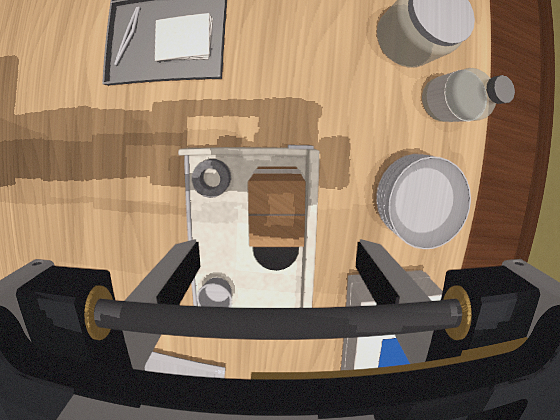

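The carton top, at (277,210), sits midway between the fingers.

Emit:
drive_tool([
  [[-0.002,0,0,0,0,3,100],[-0.002,0,0,0,0,7,100],[-0.002,0,0,0,0,10,100],[-0.002,0,0,0,0,12.8,100],[-0.002,0,0,0,0,14,100],[-0.002,0,0,0,0,14,100],[-0.002,0,0,0,0,14,100],[-0.002,0,0,0,0,14,0],[-0.002,0,0,0,0,14,0],[-0.002,0,0,0,0,14,0],[-0.002,0,0,0,0,14,0],[-0.002,0,0,0,0,14,0],[-0.002,0,0,0,0,14,0],[-0.002,0,0,0,0,14,0]],
])

```text
time: 14.75
tool_pos: [0.6432, 0.0774, 0.1098]
ee_rot: [3.142, -0.001, 1.662]
wrist_force: [-0.9, -0.0, 1.1]
width: 0.0499
```

```bash
python3 plan.py .6435 .078 .21 1.66 .491 -.262 .21 1.66 .491 -.262 .101 1.66
```

```text
t 14.75 tcp [0.6432 0.0774 0.1098] rpy [ 3.1415e+00 -1.0000e-03  1.6620e+00] w 0.0499 F [-0.9 -0.   1.1] j [ 0.03  0.34  1.26  0.    1.54 -0.06]
(0.6435, 0.078, 0.21) rv [ 0.    -0.001  0.002] cm [  0.07   0.04 -10.02] rows min 2.0
(0.491, -0.262, 0.21) rv [ 0.    -0.001  0.002] cm [-32.4  -18.24 -10.05] rows min 7.7
(0.491, -0.262, 0.101) rv [ 0.    -0.001  0.002] cm [-32.41 -18.24   0.85] rows min 7.4
```

Emit:
drive_tool([
  [[0,0,0,0,0,-1,0],[0,0,0,0,0,-3.5,0],[0,0,0,0,0,-7,0],[0,0,0,0,0,-9.5,0],[0,0,0.01,-1,-0.6,-10,0],[0,0,0.03,-3.5,-2,-10,0],[0,0,0.05,-7,-4,-10,0],[0,0,0.08,-11,-6.2,-10,0],[0,0,0.1,-15,-8.5,-10,0],[0,0,0.12,-19,-10.7,-10,0],[0,0,0.14,-23,-13,-10,0],[0,0,0.16,-27,-15.2,-10,0],[0,0,0.17,-30.5,-17.2,-10,0],[0,0,0.17,-32.2,-18.2,-10,0],[0,0,0.17,-32.6,-18.4,-9.5,0],[0,0,0.17,-32.6,-18.4,-7,0],[0,0,0.17,-32.6,-18.4,-4,0],[0,0,0.17,-32.6,-18.4,-1,0],[0,0,0.17,-32.6,-18.4,0.3,0],[0,0,0.17,-32.6,-18.4,0.7,0]],
])

```text
time: 16.75
tool_pos: [0.4888, -0.2627, 0.1007]
ee_rot: [-3.138, -0.003, 1.493]
wrist_force: [0.5, 0.4, -1.6]
width: 0.0494
```

```bash
python3 plan.py .490 -.264 .101 1.49 .490 -.264 .25 1.49 .648 .0138 .25 3.229; python3 - <<'E'
from h import *
from bench import robot
s=robot.snapshot("wrist"); np.savez("w3.npz",**s); cv2.imwrite("pics/w4.png",s["img"])
E
```

```text
t 16.75 tcp [ 0.4888 -0.2627  0.1007] rpy [-3.1384e+00 -2.9000e-03  1.4928e+00] w 0.0494 F [ 0.5  0.4 -1.6] j [-0.6   0.14  1.52  0.    1.48 -0.52]
(0.49, -0.264, 0.101) rv [-0.003 -0.003  0.003] cm [-0.12  0.13 -0.03] rows min 0.0
(0.49, -0.264, 0.25) rv [-0.003 -0.003  0.003] cm [ -0.08   0.09 -14.93] rows min 3.0
(0.648, 0.0138, 0.25) rv [ 0.    -0.005 -1.736] cm [ 28.85  13.67 -14.89] rows min 11.6
```

View pics/w4.png

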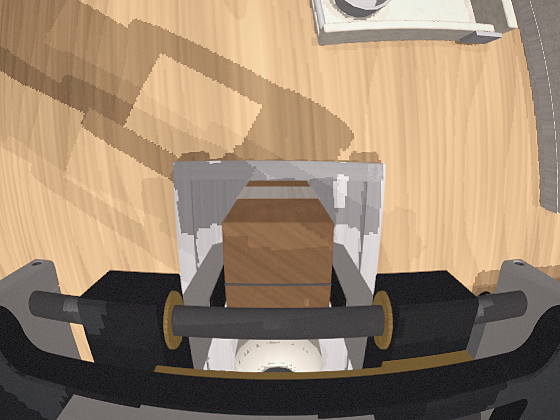

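Emit:
drive_tool([
  [[0,0,0,0,0,0.05,0],[0,0,0,0,0,0.05,100],[0,0,0,0,0,0.05,100],[0,0,0,0,0,0.05,100],[0,0,0,0,0,0.05,100],[0,0,0,0,0,-2,100],[0,0,0,0,0,-6,100],[0,0,0,0,0,-10,100],[0,0,0,0,0,-14,100],[0,0,0,2,1,-15,100],[0,0,0,2,1,-15,100]],
])

```text
time: 17.9
tool_pos: [0.5029, -0.2437, 0.255]
ee_rot: [3.137, 0.0, 1.495]
wrist_force: [-0.2, -0.4, 0.4]
width: 0.0938
```

```bash
python3 - <<'E'
from h import *
from bench import robot
s=robot.snapshot("scene"); np.savez("sc3.npz",**s); cv2.imwrite("pics/sc3.png",s["img"])
E
python3 plan.py .648 .0138 .25 3.229
```

```text
t 17.95 tcp [ 0.5017 -0.2442  0.2526] rpy [ 3.1408e+00 -6.0000e-04  1.4943e+00] w 0.0937 F [-0.1 -1.2 -0.9] j [-0.56  0.1   1.26  0.    1.78 -0.48]
(0.648, 0.0138, 0.25) rv [ 1.000e-03  0.000e+00 -1.735e+00] cm [26.84 12.61  0.29] rows min 11.6
```

View pics/sc3.png

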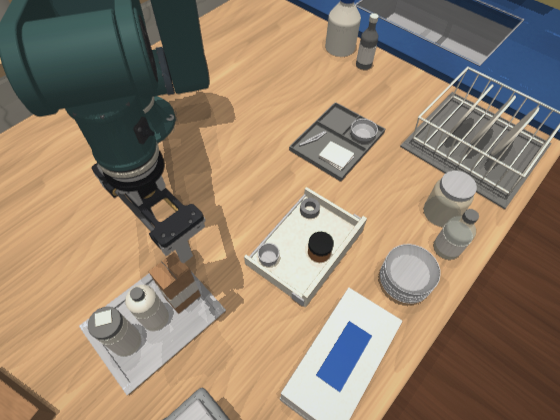

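All three stand on the tray and the jar is free at (320,243). I'll remeasure the jar and the tray positions from this view.

```bash
python3 - <<'E'
from meas import *
s=dict(np.load("sc3.npz")); P,z,im,reg=run(s); hs=im.sum(-1)
X,A=reg((hs<150)&(z>.057),.064,(215,270,300,345)); 
c,r=cv2.minEnclosingCircle((X*1000).astype(np.float32)); print("jar",(A.mean(0)*1000).round(1),np.round(c,1),r,len(A))
T=np.array([.4845,-.335]); ps=np.radians(-4.7); U=np.array([[np.cos(ps),np.sin(ps)],[-np.sin(ps),np.cos(ps)]])
for nm,p in dict(can=(.4797,-.4032),bottle=(.4841,-.3331),carton=(.4888,-.2627)).items(): print(nm,U@(np.array(p)-T))
E
```

```text
jar [649.8  11.6] [650.2  12.2] 28.73953628540039 446
can [ 0.00080435 -0.06836397]
bottle [-0.00055434  0.00186084]
carton [-0.00163861  0.07240922]
```

Emit:
drive_tool([
  [[0,0,-0.1,2,1,0.3,100],[0,0,-0.24,5,2.5,0.3,100],[0,0,-0.38,8,4,0.3,100],[0,0,-0.52,11,5.5,0.3,100],[0,0,-0.66,14,7,0.3,100],[0,0,-0.8,17,8.2,0.3,100],[0,0,-0.94,20,9.5,0.3,100],[0,0,-1.08,23,11,0.3,100],[0,0,-1.22,25.5,12,0.3,100],[0,0,-1.36,26.7,12.6,0.3,100],[0,0,-1.5,26.7,12.6,0.3,100],[0,0,-1.64,26.7,12.6,0.3,100],[0,0,-1.735,26.7,12.6,0.3,100],[0,0,-1.735,26.7,12.6,0.3,100],[0,0,-1.735,26.7,12.6,0.3,100]],
])

```text
time: 19.45
tool_pos: [0.6472, 0.0118, 0.2481]
ee_rot: [3.141, -0.002, -3.056]
wrist_force: [0.1, 0.7, -0.4]
width: 0.0939
```

```bash
python3 - <<'E'
from h import *
from bench import robot
s=robot.snapshot("wrist"); np.savez("w5.npz",**s); cv2.imwrite("pics/w5.png",s["img"])
E
python3 plan.py .6475 .0125 .035 3.229
```

```text
t 19.5 tcp [0.6474 0.0119 0.2486] rpy [ 3.1410e+00 -1.3000e-03 -3.0561e+00] w 0.0939 F [-0.4 -0.5 -0.3] j [-0.07  0.31  1.03  0.    1.81 -1.73]
(0.6475, 0.0125, 0.035) rv [ 0.001 -0.001 -0.002] cm [-0.05  0.05 21.36] rows min 4.3
```

View pics/w5.png

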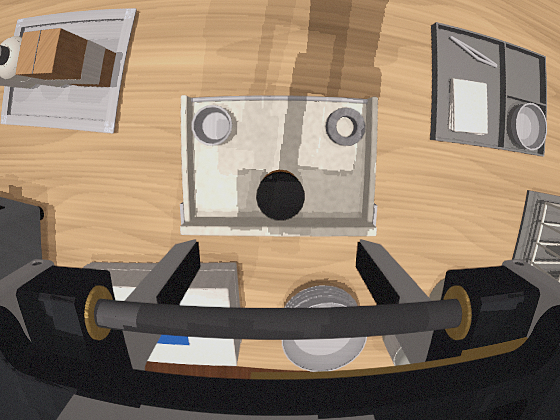

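Emit:
drive_tool([
  [[0,0,0,0,0,3,100],[0,0,0,0,0,7,100],[0,0,0,0,0,11,100],[0,0,0,0,0,15,100],[0,0,0,0,0,18.5,100],[0,0,0,0,0,20.5,100],[0,0,0,0,0,21.4,100],[0,0,0,0,0,21.4,100],[0,0,0,0,0,21.4,100],[0,0,0,0,0,21.4,0],[0,0,0,0,0,21.4,0],[0,0,0,0,0,21.4,0],[0,0,0,0,0,21.4,0],[0,0,0,0,0,21.4,0],[0,0,0,0,0,21.4,0],[0,0,0,0,0,21.4,0]],
])

```text
time: 21.1
tool_pos: [0.6472, 0.0127, 0.0349]
ee_rot: [3.14, -0.001, -3.056]
wrist_force: [-1.2, 2.7, 1.1]
width: 0.0554
```

```bash
python3 plan.py .6475 .0125 .15 3.229 .424 .380 .15 3.194 .424 .380 .10 3.194
```

```text
t 21.1 tcp [0.6472 0.0127 0.0349] rpy [ 3.1400e+00 -9.0000e-04 -3.0559e+00] w 0.0554 F [-1.2  2.7  1.1] j [-0.07  0.39  1.35  0.    1.4  -1.73]
(0.6475, 0.0125, 0.15) rv [ 0.002 -0.001 -0.002] cm [ -0.02  -0.   -11.51] rows min 2.3
(0.424, 0.38, 0.15) rv [ 0.002 -0.001  0.033] cm [ 19.1   38.53 -11.43] rows min 8.9
(0.424, 0.38, 0.1) rv [ 0.002 -0.001  0.033] cm [19.1  38.52 -6.43] rows min 8.7
```

Emit:
drive_tool([
  [[0,0,0,0,0,-1,0],[0,0,0,0,0,-4,0],[0,0,0,0,0,-8,0],[0,0,0,0.3,0.6,-11,0],[0,0,0,1.2,2.4,-11.4,0],[0,0,0,2.6,5.2,-11.4,0],[0,0,0,4.4,8.8,-11.4,0],[0,0,0,6.2,12.5,-11.4,0],[0,0,0.01,8.1,16.3,-11.4,0],[0,0,0.01,10,20.2,-11.4,0],[0,0,0.02,11.9,24,-11.4,0],[0,0,0.02,13.8,27.8,-11.4,0],[0,0,0.03,15.6,31.5,-11.4,0],[0,0,0.033,17.2,34.7,-11.4,0],[0,0,0.033,18.4,37.1,-11.4,0],[0,0,0.033,19.1,38.5,-11,0],[0,0,0.033,19.1,38.5,-9,0],[0,0,0.033,19.1,38.5,-6.4,0],[0,0,0.033,19.1,38.5,-6.4,0],[0,0,0.033,19.1,38.5,-6.4,0]],
])

```text
time: 23.1
tool_pos: [0.4231, 0.3789, 0.0983]
ee_rot: [-3.141, -0.004, -3.089]
wrist_force: [0.4, -0.8, -1.1]
width: 0.0554
```

```bash
python3 - <<'E'
from h import *
from bench import robot
s=robot.snapshot("scene"); cv2.imwrite("pics/sc6.png",cv2.resize(s["img"][60:200,250:420],None,fx=4,fy=4))
s=robot.snapshot("wrist"); cv2.imwrite("pics/w6.png",s["img"]); np.savez("w6.npz",**s)
E
python3 plan.py .424 .380 .026 3.194
```

```text
t 23.2 tcp [0.4246 0.3799 0.1007] rpy [ 3.1393e+00  5.0000e-04 -3.0894e+00] w 0.0553 F [ 0.2  0.1 -1.7] j [ 0.63  0.17  1.48  0.    1.48 -0.99]
(0.424, 0.38, 0.026) rv [ 0.002  0.001 -0.   ] cm [ 0.07 -0.    7.47] rows min 1.5
```

View pics/sc6.png

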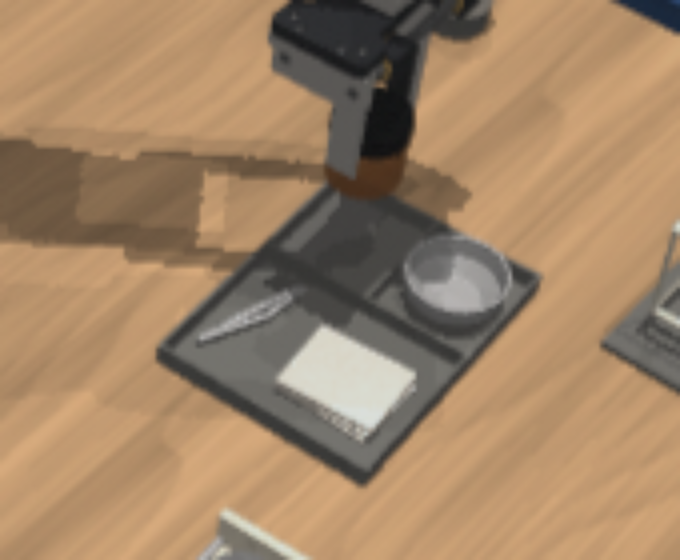

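View pics/w6.png

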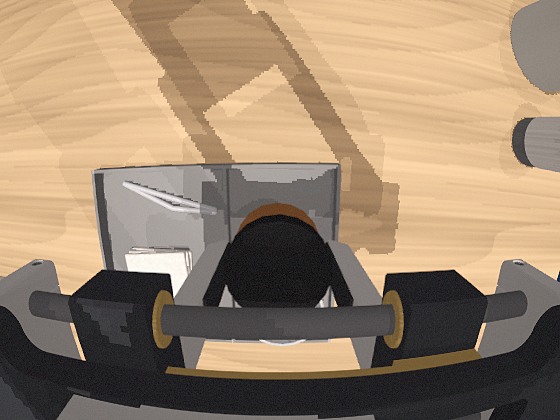

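```bash
python3 - <<'E'
from h import *
s=dict(np.load("w6.npz"))
X=wray(s,[[229,168],[338,165],[341,200],[229,205]],.018); print(X.round(4))
E
```

```text
[[0.3843 0.3386 0.018 ]
 [0.3771 0.4269 0.018 ]
 [0.406  0.4319 0.018 ]
 [0.415  0.3394 0.018 ]]
```

Emit:
drive_tool([
  [[0,0,0,0,0,1.5,0],[0,0,0,0,0,4,0],[0,0,0,0,0,6,0],[0,0,0,0,0,7,0],[0,0,0,0,0,7.4,0],[0,0,0,0,0,7.5,0],[0,0,0,0,0,7.5,0],[0,0,0,0,0,7.5,0]],
])

```text
time: 24.0
tool_pos: [0.4254, 0.3807, 0.0267]
ee_rot: [3.138, 0.003, -3.089]
wrist_force: [0.8, -0.1, -2.8]
width: 0.0557
```

```bash
python3 plan.py .424 .380 .026 3.194
```

```text
t 24.0 tcp [0.4254 0.3807 0.0267] rpy [ 3.1379e+00  2.5000e-03 -3.0894e+00] w 0.0557 F [ 0.8 -0.1 -2.8] j [ 0.63  0.23  1.57  0.    1.34 -0.99]
(0.424, 0.38, 0.026) rv [ 0.004  0.003 -0.   ] cm [ 0.14 -0.06  0.07] rows min 0.0
```

Emit:
drive_tool([
  [[0.003,0.002,0,0.1,0,0.1,0],[0.003,0.002,0,0.1,0,0.1,0],[0.003,0.002,0,0.1,0,0.1,80],[0.003,0.002,0,0.1,0,0.1,80],[0.003,0.002,0,0.1,0,0.1,80],[0.003,0.002,0,0.1,0,0.1,80],[0,0,0,0.1,0,-1,80],[0,0,0,0.1,0,-4,80],[0,0,0,0.1,0,-8,100],[0,0,0,0.1,0,-13,100],[0,0,0,0.1,0,-18,100],[0,0,0,0.1,0,-22,100],[0,0,0,0.1,0,-22,100],[0,0,0,0.1,0,-22,100]],
])

```text
time: 25.4
tool_pos: [0.4243, 0.3801, 0.2489]
ee_rot: [3.136, 0.006, -3.089]
wrist_force: [-0.3, 0.2, -1.6]
width: 0.0942
```

```bash
python3 - <<'E'
from h import *
from bench import robot
s=robot.snapshot("scene"); cv2.imwrite("pics/sc7.png",cv2.resize(s["img"][60:200,250:420],None,fx=4,fy=4)); np.savez("sc7.npz",**s)
s=robot.snapshot("wrist"); cv2.imwrite("pics/w7.png",s["img"]); np.savez("w7.npz",**s)
E
python3 plan.py .4888 -.2627 .25 1.493
```

```text
t 25.5 tcp [0.4233 0.3793 0.2452] rpy [ 3.1394e+00  2.0000e-04 -3.0894e+00] w 0.0939 F [ 0.5  0.9 -0.4] j [ 0.63  0.12  1.25  0.    1.76 -0.99]
(0.4888, -0.2627, 0.25) rv [ 0.002 -0.002  1.701] cm [ -3.2  -64.45  -0.62] rows min 12.9
```

View pics/sc7.png

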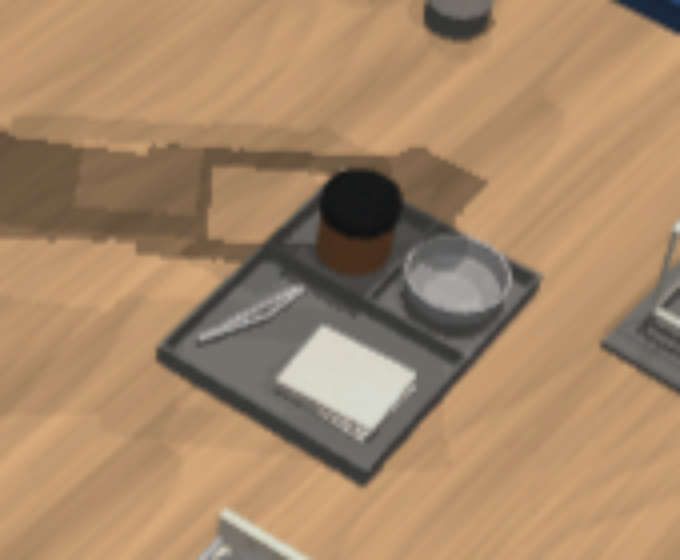

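View pics/w7.png

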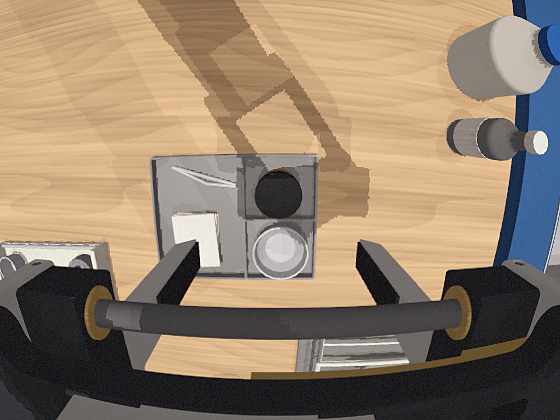

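The jar stands upright in the compartment, with its lid at about (279,194) in the wrist view.

```bash
python3 - <<'E'
from h import *
s=dict(np.load("w7.npz"))
X=wray(s,[[246,157],[317,156],[316,219],[245,219]],.018); print(X.round(4),X.mean(0))
m=(s["img"].sum(-1)<110).astype(np.uint8); m[:165]=0;m[222:]=0;m[:,:250]=0;m[:,308:]=0
v,u=np.nonzero(m); print(wray(s,[[u.mean(),v.mean()]],.055), u.mean(),v.mean(),len(u))
s=dict(np.load("sc7.npz")); m=(s["img"].sum(-1)<110).astype(np.uint8); m[:100]=0;m[123:]=0;m[:,:325]=0;m[:,355:]=0
v,u=np.nonzero(m); print(ray(s,[[u.mean(),v.mean()]],.055),u.mean(),v.mean(),len(u))
E
```

```text
[[0.3851 0.3394 0.018 ]
 [0.3791 0.4284 0.018 ]
 [0.4608 0.4332 0.018 ]
 [0.4654 0.3408 0.018 ]] [0.42259584 0.38544867 0.018     ]
[[0.42271018 0.38211889 0.055     ]] 278.67529411764707 193.24235294117648 425
[[0.43132096 0.37255911 0.055     ]] 339.7473309608541 110.95017793594306 281
```

Emit:
drive_tool([
  [[0,0,0.1,0,-2,-0.6,100],[0,0,0.2,-0.3,-6,-0.6,100],[0,0,0.3,-0.5,-10,-0.6,100],[0,0,0.4,-0.7,-14,-0.6,100],[0,0,0.5,-0.9,-18,-0.6,100],[0,0,0.6,-1.1,-22,-0.6,100],[0,0,0.7,-1.3,-26,-0.6,100],[0,0,0.8,-1.5,-30,-0.6,100],[0,0,0.9,-1.7,-34,-0.6,100],[0,0,1.0,-1.9,-38,-0.6,100],[0,0,1.1,-2.1,-42,-0.6,100],[0,0,1.2,-2.3,-46,-0.6,100],[0,0,1.3,-2.5,-50,-0.6,100],[0,0,1.4,-2.7,-54,-0.6,100],[0,0,1.5,-2.9,-58,-0.6,100],[0,0,1.6,-3.1,-62,-0.6,100],[0,0,1.7,-3.2,-64.4,-0.6,100],[0,0,1.7,-3.2,-64.4,-0.6,100],[0,0,1.7,-3.2,-64.4,-0.6,100]],
])

```text
time: 27.4
tool_pos: [0.4881, -0.2617, 0.2475]
ee_rot: [-3.138, -0.005, 1.494]
wrist_force: [-0.2, -0.6, -0.5]
width: 0.094
```

```bash
python3 - <<'E'
from h import *
from bench import robot
s=robot.snapshot("wrist"); cv2.imwrite("pics/w8.png",s["img"]); np.savez("w8.npz",**s)
E
python3 plan.py .4888 -.2627 .10 1.493
```

```text
t 27.45 tcp [ 0.4883 -0.2612  0.2483] rpy [-3.1389 -0.0043  1.4952] w 0.0942 F [-0.5  0.8 -0.3] j [-0.6   0.09  1.28  0.    1.77 -0.52]
(0.4888, -0.2627, 0.1) rv [-0.003 -0.004  0.002] cm [-0.21  0.1  14.83] rows min 3.0
```

View pics/w8.png

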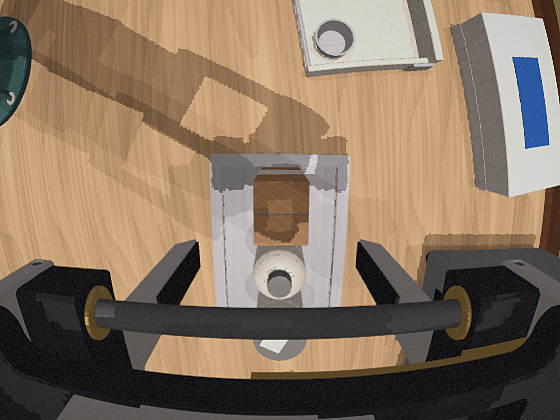

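Emit:
drive_tool([
  [[-0.003,-0.004,0,-0.2,0.1,3,100],[-0.003,-0.004,0,-0.2,0.1,7,100],[-0.003,-0.004,0,-0.2,0.1,11,100],[-0.003,-0.004,0,-0.2,0.1,13.5,100],[-0.003,-0.004,0,-0.2,0.1,14.8,100],[-0.003,-0.004,0,-0.2,0.1,14.8,100],[-0.003,-0.004,0,-0.2,0.1,14.8,100],[-0.003,-0.004,0,-0.2,0.1,14.8,0],[-0.003,-0.004,0,-0.2,0.1,14.8,0],[-0.003,-0.004,0,-0.2,0.1,14.8,0],[-0.003,-0.004,0,-0.2,0.1,14.8,0],[-0.003,-0.004,0,-0.2,0.1,14.8,0],[-0.003,-0.004,0,-0.2,0.1,14.8,0],[-0.003,-0.004,0,-0.2,0.1,14.8,0]],
])

```text
time: 28.85
tool_pos: [0.4889, -0.2627, 0.1003]
ee_rot: [3.141, -0.0, 1.495]
wrist_force: [-0.4, 0.1, -0.3]
width: 0.0504
```

```bash
python3 plan.py .4888 -.2627 .21 1.493 .6432 .0774 .22 1.662 .6432 .0774 .112 1.662
```

```text
t 28.85 tcp [ 0.4889 -0.2627  0.1003] rpy [ 3.1410e+00 -2.0000e-04  1.4952e+00] w 0.0504 F [-0.4  0.1 -0.3] j [-0.6   0.14  1.52  0.    1.48 -0.52]
(0.4888, -0.2627, 0.21) rv [ 0.001 -0.     0.002] cm [-0.000e+00 -1.000e-02 -1.097e+01] rows min 2.2
(0.6432, 0.0774, 0.22) rv [ 0.001 -0.    -0.167] cm [ 35.08  12.82 -11.95] rows min 7.8
(0.6432, 0.0774, 0.112) rv [ 0.001 -0.    -0.167] cm [35.07 12.81 -1.15] rows min 7.5
```

Emit:
drive_tool([
  [[0,0,0,0,0,-1,0],[0,0,0,0,0,-4,0],[0,0,0,0,0,-8,0],[0,0,0,0.5,0.2,-11,0],[0,0,-0.01,2,0.7,-12,0],[0,0,-0.03,5,1.8,-12,0],[0,0,-0.05,9,3.3,-12,0],[0,0,-0.07,13,4.7,-12,0],[0,0,-0.09,17,6.2,-12,0],[0,0,-0.11,21,7.7,-12,0],[0,0,-0.13,25,9.1,-12,0],[0,0,-0.15,29,10.6,-12,0],[0,0,-0.167,32.5,11.9,-12,0],[0,0,-0.167,34.5,12.6,-12,0],[0,0,-0.167,35.1,12.8,-12,0],[0,0,-0.167,35.1,12.8,-11,0],[0,0,-0.167,35.1,12.8,-8.5,0],[0,0,-0.167,35.1,12.8,-5,0],[0,0,-0.167,35.1,12.8,-2.5,0],[0,0,-0.167,35.1,12.8,-2.5,0]],
])

```text
time: 30.85
tool_pos: [0.6388, 0.0759, 0.1188]
ee_rot: [-3.13, -0.0, 1.66]
wrist_force: [-0.1, 0.2, -3.1]
width: 0.0499
```

```bash
python3 plan.py .6432 .0774 .1095 1.662
```

```text
t 30.85 tcp [0.6388 0.0759 0.1188] rpy [-3.1298e+00 -2.0000e-04  1.6603e+00] w 0.0499 F [-0.1  0.2 -3.1] j [ 0.03  0.33  1.25 -0.    1.57 -0.06]
(0.6432, 0.0774, 0.1095) rv [-0.012 -0.    -0.002] cm [0.11 0.46 0.93] rows min 0.2
```

Emit:
drive_tool([
  [[-0.012,0,0,0.1,0.45,0,0],[-0.012,0,0,0.1,0.45,0,0],[-0.012,0,0,0.1,0.45,0.3,0],[-0.012,0,0,0.1,0.45,0.6,0],[-0.012,0,0,0.1,0.45,0.6,0],[-0.012,0,0,0.1,0.45,0.6,0]],
])

```text
time: 31.45
tool_pos: [0.6432, 0.0774, 0.1131]
ee_rot: [3.141, -0.0, 1.66]
wrist_force: [0.5, -0.0, -1.9]
width: 0.0502
```

```bash
python3 plan.py .6432 .0774 .1095 1.662
```

```text
t 31.45 tcp [0.6432 0.0774 0.1131] rpy [ 3.1409e+00 -2.0000e-04  1.6604e+00] w 0.0502 F [ 0.5 -0.  -1.9] j [ 0.03  0.34  1.26  0.    1.55 -0.06]
(0.6432, 0.0774, 0.1095) rv [ 0.001 -0.    -0.002] cm [ 0.   -0.    0.36] rows min 0.1
```

Emit:
drive_tool([
  [[0,0,0,0,0,0.2,0],[0,0,0,0,0,0.35,0],[0,0,0,0,0,0.35,0],[0,0,0,0,0,0.35,0],[0,0,0,0,0,0.35,100],[0,0,0,0,0,0.35,100],[0,0,0,0,0,0.35,100],[0,0,0,0,0,0.35,100],[0,0,0,0,0,0.35,100],[0,0,0,0,0,-1,100],[0,0,0,0,0,-4,100],[0,0,0,0,0,-8,100],[0,0,0,0,0,-12,100],[0,0,0,0,0,-14,100],[0,0,0,0,0,-14,100]],
])

```text
time: 32.95
tool_pos: [0.6449, 0.0774, 0.2596]
ee_rot: [3.13, 0.0, 1.66]
wrist_force: [-0.0, -0.3, 0.6]
width: 0.0941
```

```bash
python3 - <<'E'
from h import *
from bench import robot
s=robot.snapshot("wrist"); cv2.imwrite("pics/w9.png",s["img"]); np.savez("w9.npz",**s)
E
python3 plan.py .4841 -.3331 .25 1.661
```

```text
t 33.0 tcp [0.644  0.0774 0.2561] rpy [3.1354e+00 1.0000e-04 1.6604e+00] w 0.0941 F [ 0.7  0.4 -0.7] j [ 0.03  0.3   1.02  0.    1.81 -0.06]
(0.4841, -0.3331, 0.25) rv [ 0.006  0.    -0.001] cm [-39.45 -19.61   0.5 ] rows min 8.8
```

View pics/w9.png

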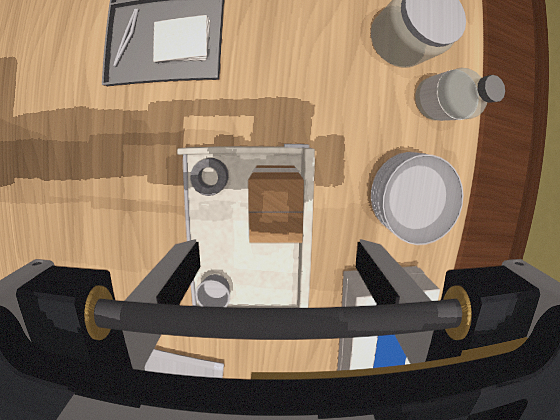

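The carton is back at (276,207), matching the earlier wrist view. Next is the bottle.

Emit:
drive_tool([
  [[0,0,0,-2,-1,0.5,100],[0,0,0,-6,-3,0.5,100],[0,0,0,-10,-5,0.5,100],[0,0,0,-14,-7,0.5,100],[0,0,0,-18,-9,0.5,100],[0,0,0,-22,-11,0.5,100],[0,0,0,-26,-13,0.5,100],[0,0,0,-30,-15,0.5,100],[0,0,0,-34,-17,0.5,100],[0,0,0,-37.5,-18.7,0.5,100],[0.006,0,0,-39.4,-19.6,0.5,100],[0.006,0,0,-39.4,-19.6,0.5,100],[0.006,0,0,-39.4,-19.6,0.5,100],[0.006,0,0,-39.4,-19.6,0.5,100]],
])

```text
time: 34.4
tool_pos: [0.4844, -0.3312, 0.2491]
ee_rot: [-3.141, -0.002, 1.662]
wrist_force: [-0.3, 0.3, -1.2]
width: 0.0941
```

```bash
python3 plan.py .4841 -.3335 .0894 1.661
```

```text
t 34.4 tcp [ 0.4844 -0.3312  0.2491] rpy [-3.1410e+00 -1.5000e-03  1.6619e+00] w 0.0941 F [-0.3  0.3 -1.2] j [-0.7   0.17  1.2   0.    1.78 -0.79]
(0.4841, -0.3335, 0.0894) rv [-0.001 -0.002  0.001] cm [-0.25 -0.04 15.97] rows min 3.2
```

Emit:
drive_tool([
  [[0,0,0,-0.2,0,3,100],[0,0,0,-0.2,0,7,100],[0,0,0,-0.2,0,11,100],[0,0,0,-0.2,0,14.5,100],[0,0,0,-0.2,0,16,100],[0,0,0,-0.2,0,16,100],[0,0,0,-0.2,0,16,100],[0,0,0,-0.2,0,16,0],[0,0,0,-0.2,0,16,0],[0,0,0,-0.2,0,16,0],[0,0,0,-0.2,0,16,0],[0,0,0,-0.2,0,16,0],[0,0,0,-0.2,0,16,0],[0,0,0,-0.2,0,16,0]],
])

```text
time: 35.8
tool_pos: [0.4844, -0.3331, 0.0893]
ee_rot: [-3.141, -0.001, 1.662]
wrist_force: [-1.4, 0.0, 2.2]
width: 0.0554
```

```bash
python3 plan.py .6501 -.0539 .2 1.661 .6501 -.0539 .11 1.661; python3 - <<'E'
from h import *
from bench import robot
s=robot.snapshot("wrist"); cv2.imwrite("pics/w10.png",s["img"])
E
```

```text
t 35.8 tcp [ 0.4844 -0.3331  0.0893] rpy [-3.1409e+00 -1.2000e-03  1.6619e+00] w 0.0554 F [-1.4  0.   2.2] j [-0.7   0.22  1.45  0.    1.47 -0.79]
(0.6501, -0.0539, 0.2) rv [-0.001 -0.001  0.001] cm [ 26.31  19.04 -11.05] rows min 6.9
(0.6501, -0.0539, 0.11) rv [-0.001 -0.001  0.001] cm [26.3  19.04 -2.05] rows min 6.5
```

View pics/w10.png

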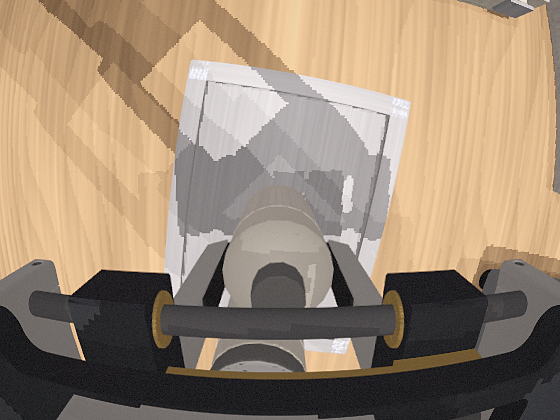

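Emit:
drive_tool([
  [[0,0,0,0,0,-1,0],[0,0,0,0,0,-4,0],[0,0,0,0,0,-8,0],[0,0,0,0,0,-11,0],[0,0,0,1,0.7,-11,0],[0,0,0,3.5,2.5,-11,0],[0,0,0,7,5.1,-11,0],[0,0,0,10.5,7.6,-11,0],[0,0,0,14,10.1,-11,0],[0,0,0,17.5,12.7,-11,0],[0,0,0,21,15.2,-11,0],[0,0,0,24,17.4,-11,0],[0,0,0,25.8,18.7,-11,0],[0,0,0,26.3,19,-11,0],[0,0,0,26.3,19,-10,0],[0,0,0,26.3,19,-7.5,0],[0,0,0,26.3,19,-4.5,0],[0,0,0,26.3,19,-2.5,0],[0,0,0,26.3,19,-2,0],[0,0,0,26.3,19,-2,0]],
])

```text
time: 37.85
tool_pos: [0.6481, -0.0549, 0.1075]
ee_rot: [-3.137, -0.002, 1.66]
wrist_force: [-0.8, 0.8, -2.7]
width: 0.0556
```

```bash
python3 plan.py .6501 -.0539 .0985 1.661
```

```text
t 37.85 tcp [ 0.6481 -0.0549  0.1075] rpy [-3.1372e+00 -1.9000e-03  1.6601e+00] w 0.0556 F [-0.8  0.8 -2.7] j [-0.17  0.35  1.25  0.    1.54 -0.26]
(0.6501, -0.0539, 0.0985) rv [-0.004 -0.002 -0.001] cm [0.08 0.21 0.9 ] rows min 0.2
```

Emit:
drive_tool([
  [[-0.004,-0.002,0,0.1,0.2,0.2,0],[-0.004,-0.002,0,0.1,0.2,0.5,0],[-0.004,-0.002,0,0.1,0.2,0.8,0],[-0.004,-0.002,0,0.1,0.2,0.9,0],[-0.004,-0.002,0,0.1,0.2,0.9,0],[-0.004,-0.002,0,0.1,0.2,0.9,0]],
])

```text
time: 38.45
tool_pos: [0.6501, -0.0537, 0.0987]
ee_rot: [-3.141, 0.0, 1.66]
wrist_force: [0.3, -0.3, -3.3]
width: 0.0557
```

```bash
python3 plan.py .6501 -.0539 .0985 1.661 .4797 -.4032 .25 1.66
```

```text
t 38.45 tcp [ 0.6501 -0.0537  0.0987] rpy [-3.1414e+00  2.0000e-04  1.6602e+00] w 0.0557 F [ 0.3 -0.3 -3.3] j [-0.17  0.35  1.27 -0.    1.52 -0.26]
(0.6501, -0.0539, 0.0985) rv [-0.     0.    -0.001] cm [-0.02  0.    0.02] rows min 0.0
(0.4797, -0.4032, 0.25) rv [-0.  0.  0.] cm [-33.29 -20.09 -15.12] rows min 8.3
```

Emit:
drive_tool([
  [[0,0,0,0,0,0.1,0],[0,0,0,0,0,0.1,0],[0,0,0,0,0,0.1,100],[0,0,0,0,0,0.1,100],[0,0,0,0,0,0.1,100],[0,0,0,0,0,0.1,100],[0,0,0,0,0,0.1,100],[0,0,0,0,0,-1,100],[0,0,0,0,0,-4,100],[0,0,0,0,0,-8,100],[0,0,0,0,0,-12,100],[0,0,0,0,0,-15.1,100],[0,0,0,-3,-1.8,-15.1,100],[0,0,0,-7,-4.2,-15.1,100],[0,0,0,-11,-6.6,-15.1,100],[0,0,0,-15,-9,-15.1,100],[0,0,0,-19,-11.5,-15.1,100],[0,0,0,-23,-13.9,-15.1,100],[0,0,0,-27,-16.3,-15.1,100],[0,0,0,-31,-18.7,-15.1,100]],
])

```text
time: 40.45
tool_pos: [0.4905, -0.3808, 0.2511]
ee_rot: [3.141, 0.001, 1.66]
wrist_force: [-0.3, 0.2, -0.3]
width: 0.094
```

```bash
python3 plan.py .4797 -.4032 .25 1.66 .4797 -.4032 .096 1.66; python3 - <<'E'
from h import *
from bench import robot
s=robot.snapshot("top"); cv2.imwrite("pics/top11.png",s["img"]); np.savez("top11.npz",**s)
E
```

```text
t 40.45 tcp [ 0.4905 -0.3808  0.2511] rpy [3.1406e+00 1.4000e-03 1.6603e+00] w 0.094 F [-0.3  0.2 -0.3] j [-0.75  0.24  1.1  -0.    1.79 -0.84]
(0.4797, -0.4032, 0.25) rv [0.001 0.001 0.   ] cm [-2.14 -1.28  0.11] rows min 0.5
(0.4797, -0.4032, 0.096) rv [0.001 0.001 0.   ] cm [-2.12 -1.3  15.51] rows min 3.1
```

View pics/top11.png

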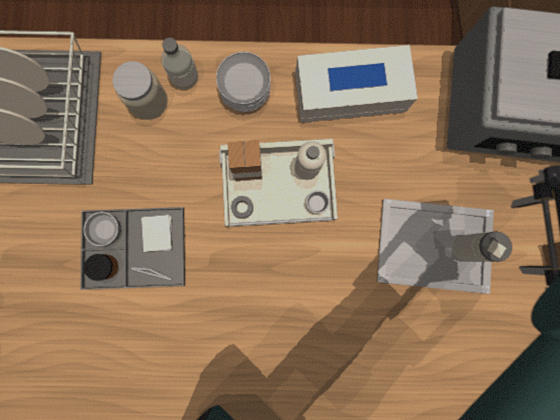

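The carton (245,160) and bottle (312,158) stand where they did at the start, and the jar is at (100,267). The canister is the last one.

Emit:
drive_tool([
  [[0,0,0,-1.5,-0.9,0,100],[0,0,0,-2.1,-1.3,0,100],[0,0,0,-2.1,-1.3,0,100],[0,0,0,-2.1,-1.3,3,100],[0,0,0,-2.1,-1.3,7,100],[0,0,0,-2.1,-1.3,11,100],[0,0,0,-2.1,-1.3,14,100],[0,0,0,-2.1,-1.3,15.5,100],[0,0,0,-2.1,-1.3,15.5,100],[0,0,0,-2.1,-1.3,15.5,100],[0,0,0,-2.1,-1.3,15.5,0],[0,0,0,-2.1,-1.3,15.5,0],[0,0,0,-2.1,-1.3,15.5,0],[0,0,0,-2.1,-1.3,15.5,0],[0,0,0,-2.1,-1.3,15.5,0],[0,0,0,-2.1,-1.3,15.5,0],[0,0,0,-2.1,-1.3,15.5,0]],
])

```text
time: 42.2
tool_pos: [0.4753, -0.4109, 0.0961]
ee_rot: [-3.14, 0.007, 1.652]
wrist_force: [2.2, -0.6, 2.7]
width: 0.0579
```

```bash
python3 plan.py .4797 -.4032 .206 1.66 .5829 .0053 .206 1.658 .5829 .0053 .117 1.658;
```

```text
t 42.2 tcp [ 0.4753 -0.4109  0.0961] rpy [-3.1396  0.007   1.6519] w 0.0579 F [ 2.2 -0.6  2.7] j [-0.8   0.3   1.34 -0.01  1.5  -0.88]
(0.4797, -0.4032, 0.206) rv [-0.002  0.007 -0.008] cm [  0.66   0.48 -10.99] rows min 2.2
(0.5829, 0.0053, 0.206) rv [-0.002  0.007 -0.006] cm [ 40.54  14.07 -11.3 ] rows min 8.9
(0.5829, 0.0053, 0.117) rv [-0.002  0.007 -0.006] cm [40.6  14.09 -2.4 ] rows min 8.6
```

The last snapshot let the arm drift about 8 mm before this call began, so the grasp sits off the canister's axis. I'll open, shift and grip again.

Emit:
drive_tool([
  [[0,0,0,0,0,0,100],[0,0,0,0,0,0,100],[0,0,0,0,0,0,100],[0,0,0,0,0,0,100],[0,0.007,-0.007,0.3,0,0,100],[0,0.007,-0.007,0.7,0,0,100],[0,0.007,-0.007,0.7,0,0,100],[0,0.007,-0.007,0.7,0,0,100]],
])

```text
time: 43.0
tool_pos: [0.4748, -0.4038, 0.0961]
ee_rot: [-3.14, 0.0, 1.659]
wrist_force: [0.2, -0.8, 0.1]
width: 0.0941
```

```bash
python3 - <<'E'
from h import *
from bench import robot
s=robot.snapshot("wrist"); cv2.imwrite("pics/w12.png",s["img"])
E
python3 plan.py .476 -.4032 .096 1.66
```

```text
t 43.05 tcp [ 0.4748 -0.4039  0.0961] rpy [-3.1396e+00  1.0000e-04  1.6590e+00] w 0.0936 F [-0.9  0.2 -1.3] j [-0.79  0.29  1.35 -0.    1.5  -0.88]
(0.476, -0.4032, 0.096) rv [-0.002  0.    -0.001] cm [0.06 0.13 0.01] rows min 0.0
```

View pics/w12.png

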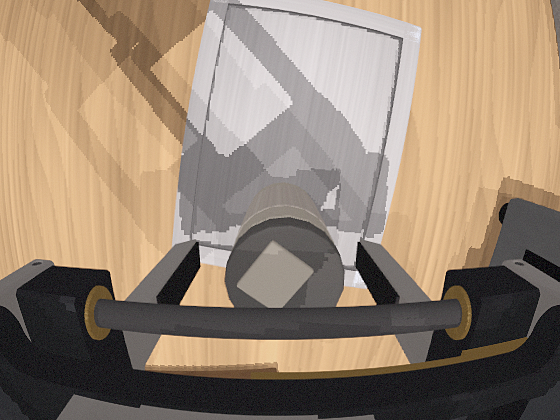

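The lid sits in the jaws as it did in the first grasp: flap at (275,277), against (268,275) then.

Emit:
drive_tool([
  [[0,0,0,0,0,0,0],[0,0,0,0,0,0,0],[0,0,0,0,0,0,0],[0,0,0,0,0,0,0],[0,0,0,0,0,0,0],[0,0,0,0,0,0,0],[0,0,0,0,0,0,0]],
])

```text
time: 43.75
tool_pos: [0.4752, -0.4039, 0.0963]
ee_rot: [-3.14, 0.0, 1.659]
wrist_force: [1.3, -0.8, 0.1]
width: 0.0581
```

```bash
python3 plan.py .5829 .0053 .206 1.658 .5829 .0053 .117 1.658; python3 - <<'E'
from h import *
from bench import robot
s=robot.snapshot("wrist"); cv2.imwrite("pics/w13.png",s["img"])
E
```

```text
t 43.75 tcp [ 0.4752 -0.4039  0.0963] rpy [-3.1404e+00  3.0000e-04  1.6591e+00] w 0.0581 F [ 1.3 -0.8  0.1] j [-0.79  0.29  1.35 -0.    1.5  -0.88]
(0.5829, 0.0053, 0.206) rv [-0.001  0.     0.001] cm [ 39.81  14.33 -11.  ] rows min 8.7
(0.5829, 0.0053, 0.117) rv [-0.001  0.     0.001] cm [39.81 14.34 -2.1 ] rows min 8.5
```

View pics/w13.png

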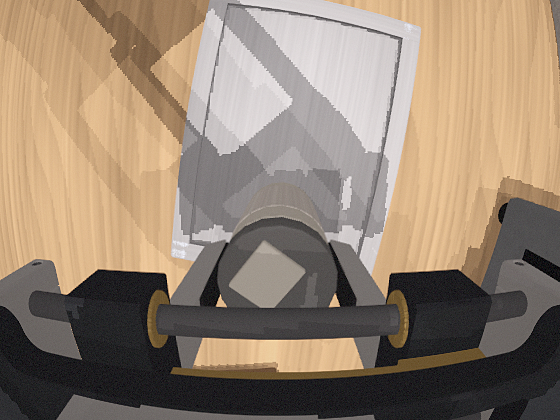

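Emit:
drive_tool([
  [[0,0,0,0,0,-1,0],[0,0,0,0,0,-4,0],[0,0,0,0,0,-8,0],[0,0,0,0.5,0.2,-11,0],[0,0,0,2,0.7,-11,0],[0,0,0,5,1.8,-11,0],[0,0,0,9,3.2,-11,0],[0,0,0,13,4.7,-11,0],[0,0,0,17,6.1,-11,0],[0,0,0,21,7.6,-11,0],[0,0,0,25,9,-11,0],[0,0,0,29,10.4,-11,0],[0,0,0,33,11.9,-11,0],[0,0,0,36.5,13.1,-11,0],[0,0,0,39,14,-11,0],[0,0,0,39.8,14.3,-11,0],[0,0,0,39.8,14.3,-11,0],[0,0,0,39.8,14.3,-9,0],[0,0,0,39.8,14.3,-6.5,0],[0,0,0,39.8,14.3,-6,0]],
])

```text
time: 45.8
tool_pos: [0.5797, 0.0037, 0.1516]
ee_rot: [-3.132, -0.0, 1.657]
wrist_force: [-0.2, -0.3, -3.7]
width: 0.0579
```

Emit:
drive_tool([
  [[0,0,0,0,0,0,0],[0,0,0,0,0,0,0],[0,0,0,0,0,0,0]],
])

```text
time: 46.1
tool_pos: [0.5803, 0.0032, 0.1529]
ee_rot: [-3.134, 0.0, 1.656]
wrist_force: [-0.4, 0.8, -2.6]
width: 0.0578
```

```bash
python3 plan.py .5829 .0053 .1052 1.658
```

```text
t 46.1 tcp [0.5803 0.0032 0.1529] rpy [-3.1342e+00  4.0000e-04  1.6564e+00] w 0.0578 F [-0.4  0.8 -2.6] j [-0.09  0.18  1.38 -0.    1.6  -0.18]
(0.5829, 0.0053, 0.1052) rv [-0.007  0.    -0.002] cm [0.19 0.31 4.76] rows min 1.0
```

Emit:
drive_tool([
  [[-0.007,0,0,0.2,0.3,0.5,0],[-0.007,0,0,0.2,0.3,1.5,0],[-0.007,0,0,0.2,0.3,2.5,0],[-0.007,0,0,0.2,0.3,3.5,0],[-0.007,0,0,0.2,0.3,4.3,0],[-0.007,0,0,0.2,0.3,4.6,0],[-0.007,0,0,0.2,0.3,4.7,0],[-0.007,0,0,0.2,0.3,4.7,0],[-0.007,0,0,0.2,0.3,4.7,0]],
])

```text
time: 47.0
tool_pos: [0.5831, 0.0054, 0.1063]
ee_rot: [3.141, 0.001, 1.656]
wrist_force: [-0.6, -0.6, -2.9]
width: 0.058
```

```bash
python3 plan.py .5829 .0053 .1052 1.658
```

```text
t 47.0 tcp [0.5831 0.0054 0.1063] rpy [3.1410e+00 5.0000e-04 1.6565e+00] w 0.058 F [-0.6 -0.6 -2.9] j [-0.09  0.2   1.44 -0.    1.5  -0.17]
(0.5829, 0.0053, 0.1052) rv [ 0.001  0.001 -0.002] cm [-0.   -0.02  0.11] rows min 0.0
```

Lower the last 1–2 mm, release, rise, then back clear of the rack.

Emit:
drive_tool([
  [[0,0,0,0,0,0.15,0],[0,0,0,0,0,0.15,0],[0,0,0,0,0,0.15,100],[0,0,0,0,0,0.15,100],[0,0,0,0,0,0.15,100],[0,0,0,0,0,0.15,100],[0,0,0,0,0,0.15,100],[0,0,0,0,0,-1,100],[0,0,0,0,0,-4,100],[0,0,0,0,0,-8,100],[0,0,0,0,0,-12,100],[0,0,0,0,0,-15,100],[0,0,0,-3,-3,-15,100],[0,0,0,-7,-7,-15,100],[0,0,0,-11,-11,-15,100],[0,0,0,-15,-15,-15,100],[0,0,0,-18,-15,-15,100],[0,0,0,-20,-15,-15,100],[0,0,0,-20,-15,-15,100],[0,0,0,-20,-15,-15,100]],
])

```text
time: 49.0
tool_pos: [0.4507, -0.2066, 0.2569]
ee_rot: [3.14, 0.0, 1.656]
wrist_force: [0.1, -0.1, -0.3]
width: 0.0938
```

```bash
python3 - <<'E'
from meas import *
from bench import robot
s0=robot.snapshot("scene"); np.savez("scene_e.npz",**s0); cv2.imwrite("pics/scene_e.png",s0["img"])
s0=robot.snapshot("top"); np.savez("top_e.npz",**s0); cv2.imwrite("pics/top_e.png",s0["img"])
for k in ["0","_e"]:
  for n in ["top","scene"]:
    s=dict(np.load(n+k+".npz")); P,z,im,reg=run(s)
    bx={"top":(130,230,215,345),"scene":(180,310,240,370)}[n]
    hsum=im.sum(-1); sp=im.max(-1)-im.min(-1); ok=s["depth"]>0; brown=(im[...,2]-im[...,0]>40)
    for nm,m,zz,b in [("carton",(z>.142)&brown&(z<.165),.152,bx),("canister",(z>.138)&(z<.156)&~brown,.147,bx),("cap",(z>.150)&(z<.165)&(sp<25)&(hsum<400),.157,bx),("tape",(z>.025)&(z<.045)&(sp<25)&(hsum<400),.036,(195,222,225,260) if n=="top" else (195,220,295,325)),("cup",(z>.03)&(z<.06),.044,(190,220,300,330) if n=="top" else (240,270,255,285)),("jar",(hsum<140)&(z>.04)&(z<.075),.055,(245,290,80,125) if n=="top" else (95,140,315,360))]:
        if nm=="jar" and k=="0": continue
        try:
            X,A=reg(m&ok,zz,b); c,r=cv2.minEnclosingCircle((X*1000).astype(np.float32)); print(k,n,nm,(A.mean(0)*1000).round(1),np.round(c,1),len(A))
        except Exception as e: print(k,n,nm,e)
E
python3 plan.py
```

```text
0 top carton [641.7  76.6] [642.   76.6] 813
0 top canister [580.2   4.7] [580.3   4.8] 730
0 top cap [648.3 -54.6] [648.2 -54.6] 124
0 top tape [556.2  88.1] [552.6  93.1] 309
0 top cup [573.  -78.9] [569.8 -76.2] 160
0 scene carton [644.9  77.6] [644.6  78. ] 581
0 scene canister [585.8   4.2] [585.9   4.4] 550
0 scene cap [652.7 -54.8] [652.6 -54.6] 116
0 scene tape [566.3 100.4] [564.6  94.4] 176
0 scene cup [572.1 -73. ] [574.2 -75.6] 185
_e top carton [643.4  76. ] [644.9  75.7] 833
_e top canister [584.8   4.9] [584.7   4.7] 726
_e top cap [648.2 -53.5] [648.3 -54.2] 115
_e top tape [556.   86.8] [554.3  91. ] 284
_e top cup [572.8 -78.7] [569.8 -76.2] 163
_e top jar [424.6 375.1] [423.9 375.3] 607
_e scene carton [647.4  74.9] [648.1  74.6] 632
_e scene canister [590.4   4.5] [590.3   5. ] 549
_e scene cap [653.  -54.5] [653.2 -54.7] 110
_e scene tape [565.7 102.3] [564.9  93.2] 159
_e scene cup [574.4 -81.8] [576.8 -82.9] 250
_e scene jar [431.  372.6] [430.2 372.7] 275
t 49.1 tcp [ 0.451  -0.2057  0.2567] rpy [3.1405e+00 3.0000e-04 1.6578e+00] w 0.0945 F [ 0.8 -0.2 -0.3] j [-0.54 -0.04  1.4   0.    1.78 -0.63]
```

View pics/top_e.png

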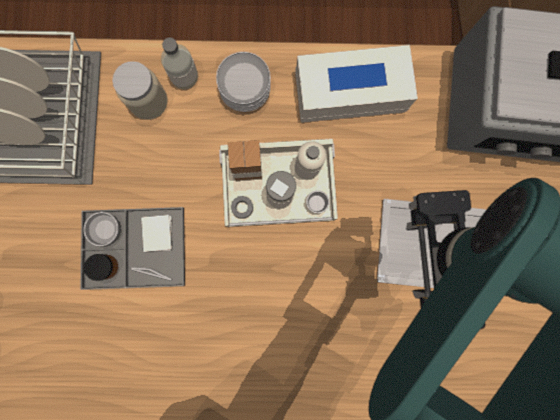

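View pics/scene_e.png

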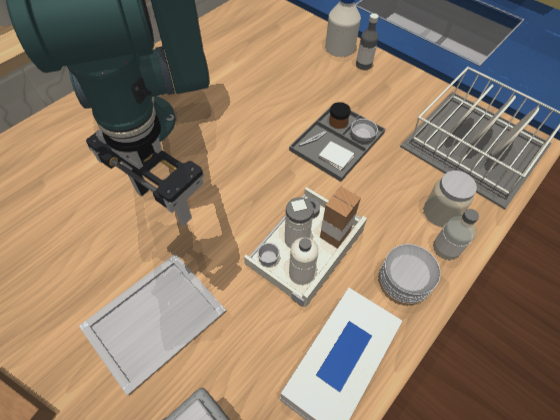

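```bash
python3 - <<'E'
from bench import robot
print(robot.get_obs()["time"], robot.close_job())
E
```

```text
the job is handed in; nothing more can be done
49.1 None
```

The job is handed in at 49.1 s of the 141 s allowed. No verdict was reported. I moved the canister, bottle and carton to the steel tray, set the jar in the empty compartment, then returned the carton, bottle and canister to the poses I had gripped them in.

**Last checks, same camera before and after:**

| Thing | Shift from start | Limit |
|---|---|---|
| Bottle | about 1 mm | 15 mm |
| Carton | 2–4 mm, slight turn possible | 15 mm |
| Canister | about 5 mm | 15 mm |
| Tape roll | about 1–2 mm | 30 mm |
| Steel cup | under 1 mm (top), 9 mm (scene) | 30 mm |

- **Jar:** it looks upright in its compartment, within about 3–5 mm of the middle in the top and wrist views.
- **State at hand-in:** everything stood upright and the gripper was open, clear of everything.

**Checks that disagreed:**
- **Jar:** the scene camera put it about 10 mm off in y, still inside the 22 mm limit. That dark-colour reading is probably pulled off by the jar's side.
- **Cup:** I take the 9 mm scene reading as a masking difference, since the masked area changed between the two pictures.
- **Camera offset:** the scene camera reads 2–6 mm further back than the top camera throughout.

**Mended on the way:** my second grip on the canister was about 8 mm off its axis. The arm was still moving when the picture was taken, so I opened and gripped again before lifting.

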